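Unlock a slide-bonding press and hold its lever down

TASK

The spacer left standing on the press's lever stop is for taller dishes: with the lever still locked, put that spacer back into its own slot of the spacer rack, the empty pocket that fits it, standing upright and fully home. Then flip the safety catch forward, clear of the lever, grip the lever by its ball knob and pull it forward and down until it lies on the bare stop and the platen clamps the chamber slide. Finish while still gripping the knob and holding the lever fully down, and leave the other spacers, the dish, the bottle and the slide where they are.

Things in the scene. Friction and masses are not known exactly. Their poses are not given: they have to be found in the camera images.
- press: Hand-lever bonding press, fixed to the bench: 180 x 240 x 25 mm light-grey base, two steel posts, light-grey head (80 x 130 mm, top 165 mm up) with a square toothed ram standing out of it (to 216 mm up). Origin on the bench under the ram; -x is its front (towards the robot, turned by up to 0.15 rad), z up. Lever and safety catch are on its right (-y) side; within 60 mm to the right of the lever all is free.
- stop_pad (a point): Centre of the top face of the lever stop: a dark steel pillar, 34 x 34 mm, at the right front of the press base, 128 mm above the bench, 80 mm in front of and 120 mm to the right of the press origin. Ridges 3 mm high, 28 mm apart, run front to back along its left and right edges; the spacer stands between them. Axes like the press.
- spacer_medium: The spacer to put away: a loose plain aluminium block, 30 x 24 mm and 32 mm high (about 60 g), standing on the lever stop at the start. Origin at the centre of its underside, x along its 30 mm side, y along its 24 mm side, z up. At the start its x axis runs front to back of the press, give or take 0.05 rad.
- slot_medium (a point): The spacer's own slot: centre of the floor of its pocket, 12 mm above the bench. The pocket is 30 mm along the point's x, 36 mm along its y and 9 mm deep (3 mm of play all round), in a 74 x 60 mm grey holder (top 21 mm up). The spacer's 30 mm side goes along y, either way round. The only empty pocket. Axes like the rack. Nothing but the spacers stands higher on the rack.
- rack: The spacer rack, fixed: a 85 x 196 mm aluminium plate on the bench carrying three grey holders side by side along its y, 62 mm apart, in an order that changes; turned by up to 0.3 rad. Each has a pocket for one spacer, centred 12 mm behind the plate's middle line, and in front of it (-x) a white label with the spacer's outline. Origin under its centre.
- spacer_small: Bystander: aluminium spacer 24 x 22 mm, 22 mm high, standing in its own pocket (its underside 12 mm above the bench). Origin at the centre of its underside. Leave it.
- spacer_large: Bystander: aluminium spacer 24 x 38 mm, 42 mm high, standing in its own pocket (its underside 12 mm above the bench). Origin at the centre of its underside. Leave it.
- catch (a joint): Safety catch, rad: a small steel bell-crank beside the head. 0 to 0.1 = locked: thumb tab up, its 30 mm nose lying back against a lug on the lever's shaft, so the lever cannot move. It grows to 1.65 as the tab is flipped forward (press -x) and down; the lever is free from about 0.7; flipped clear means above 1.0. It stays where it is left (friction, about 1.2 N at the tab).
- catch_pivot (a point): The catch's hinge axis, which runs along the press's y; 175 mm above the bench, 16 mm in front of and 80 mm to the right of the press origin (40 mm inboard of the lever's plane). Axes like the press. The lug behind the catch, 31 to 41 mm behind this axis, is 8 mm higher than it.
- catch_tab (a point): Middle of the round upper edge of the catch's thumb tab, 30 mm from the hinge axis (straight above it when locked). The tab is 14 mm wide (along the press's y), 5 mm thick, its edge 8 mm thick. Moves with the catch.
- lever (a joint): The press's lever, rad: 0 at rest, leaning 0.45 rad back from upright; it grows as it is pulled forward and down, to 2.02 = horizontal, pointing to the press's front, lying on the bare stop. A spring returns it when let go (about 3 N at the knob at rest, about 12 N at the end with the platen's springs). With the spacer still on the stop it cannot pass about 1.65.
- lever_pivot (a point): The lever's hinge axis, which runs along the press's y, in the lever's plane; 135 mm above the bench, 20 mm behind and 120 mm to the right of the press origin. Axes like the press.
- knob: Black ball knob, 32 mm in diameter, on the end of the lever (steel rod, 14 mm thick). Origin at the ball's centre, 150 mm from the lever's axis: at lever value q it is 150 mm x sin(q - 0.45) in front of the axis and 150 mm x cos(q - 0.45) above it; 270 mm above the bench at rest, 135 mm at the end. Pinched from above across the press's y it turns between the fingers as it swings.
- platen: The press's sprung platen, an 84 x 34 mm plate with a rubber face under the head; comes down 15.1 mm per rad of the lever and meets the slide at about lever value 1.78, pressing with about 28 N when the lever is fully down. Origin: that of the press when the lever is at rest.
- chamber_slide: Loose clear chamber slide, 76 x 26 x 11 mm, lying ready in the press's nest under the platen. Origin at the centre of its underside, 35 mm above the bench. Leave it there.
- dish: Bystander: lidded glass dish, 58 mm across, 14 mm high, on the bench to the left of the press. Origin at the centre of its underside.
- oil_bottle: Bystander: small bottle, 34 mm across, 60 mm high, black cap, standing on the bench at the far side, right of the press. Origin at the centre of its underside.

How it is judged:
By the outcome, as a careful person would: the job done as asked, in the order asked, and still so for the second after the job is handed in, while the arm keeps its last pose, push and grip.
It also fails if it takes over 69 s, if anything falls off the work surface, if the arm or the gripper's body presses on something with over 40 N, if the wrist force passes 120 N, or if a joint passes its speed limit or range.

ROBOT

A 6-joint arm with a two-finger parallel gripper is mounted at the origin on the work surface. World frame = base frame: x ahead of the robot, y to its left, z up, the work surface at z = 0. Lengths are in m, angles in rad, forces in N, time in s.
With the tool pointing down it reaches from about 0.4 to 0.825 m from the base axis. Payload 7 kg.
Tool frame: the origin (TCP) lies at the very end of the fingers, on their centre line; the grasp point (between the pads) lies 19 mm behind it (tcp_to_grasp is the distance from the TCP to the grasp point, in m); x points along the fingers, z is the direction in which the jaws open and shut, and the axes are right-handed (so a half turn about x gives the same grasp; the last joint's range is limited). The gripper opens to 88 mm and grips with 3 to 60 N. Pads are 19 mm wide; open, the fingers measure 130 mm over their backs; the gripper's body (78 mm by 193 mm) begins 47 mm behind the grasp point.
Start: joints at [1.636, 0.359, 0.012, 0, -1.224, -0.288], TCP at [0.149, 0.658, 0.227] pointing down, gripper open.
Joint ranges: [-3.07, 3.07], [-1.43, 2.12], [-1.02, 1.25], [-3.03, 1.67], [-3.05, -0], [-3.03, 3.03]. Speed limits (rad/s): [2.39, 2.39, 3.01, 3.14, 3.14, 3.14].

INTERFACE

Orientations are given as [roll, pitch, yaw] about the fixed x, y, z axes, in that order (R = Rz(yaw) Ry(pitch) Rx(roll)).
In Python, from station import get_state, grab_frame, job_done, tcp_to_grasp gives the robot as it stands. The module is installed in compiled form; this text tells all that it offers.
- The arm moves only by the shell command python3 -m crank 'ROWS' [FORCE]. ROWS is JSON, a list of rows, each a list of 7 numbers: the shift along the tool's x, y, z in m, then the turn, a rotation vector about the tool's x, y, z in rad, then the opening, from 0 (shut) to 1 (fully open). In form: [[x, y, z, wx, wy, wz, fingers], ...]. A call has 1 to 10 rows; each row is the pose to reach, as a shift and turn from the pose commanded when the call began, along the tool's axes at that moment; what a row does not reach only later rows make up. A row lasts 1/8 s, in which the tool goes at most 62.5 mm and 10.7 degrees, less where a joint would pass 70% of its speed; a pose out of reach is approached as far as the arm can. A call with a gripper value outside its range is refused whole. The fingers move at their own pace and stop on an object; FORCE is the grip in N (left out, the last holds). Time passes only in rows, so rows that repeat a pose let the fingers close. It gives the time, the measured TCP pose, the force and the opening at its end, in the units of the state.
- get_state(): the state, without advancing time (a new reading comes with each control period).
- grab_frame(name): name is "side" or "top" or "wrist"; returns a dict with "pixels" (400x640x3 uint8, red, green, blue), "vfov" (degrees; the focal length in pixels is half the picture's height over the tangent of half this angle, whatever the lens; pixels are square), "cx", "cy" (the principal point, pixels), "extrinsics" (4x4, takes a point from world to camera coordinates). Camera axes: x right, y up, looking along -z (the intrinsics and any distortion apply to the point x, -y, -z); pixel columns grow to the right and rows downward; lengths in m; the calibration is good to about 2 mm. A picture is of the moment at which its call begins. There is no depth.
- job_done(): hands the job in, once; it reports no verdict.
The state is a dict: "t": time; "q": joint angles; "qd": joint speeds; "joint_efforts": joint torques, N m; "eef_pos": TCP position; "ee_rot": TCP orientation; "force": force on the tool from outside, world axes, zero at the start; "moment": the same for the moment, N m; "width": finger opening in m.
Only numpy, scipy, OpenCV 4.12 (cv2) and the standard library are available. Lean on these libraries where they do the work, as an engineer would, in place of code of your own. Each camera call takes 0.05 s, during which the arm holds its last target.

## Working session

There is one attempt and no reset: what is moved stays moved. The work goes in short steps, Python scripts to look and compute and a shell command to move; the robot and the scene stay as the last step left them, time stands still between calls to the robot, and variables do not carry over. Pictures are saved under pics/ and viewed, and the job is handed in when it is done.

```bash
mkdir -p pics; cat > h.py <<'E'
import numpy as np,cv2
from station import get_state, grab_frame, job_done, tcp_to_grasp
from scipy.spatial.transform import Rotation as R
E
python3 - <<'E'
from h import *
s=get_state()
for k,v in s.items(): print(k,np.round(v,4))
print(tcp_to_grasp if not callable(tcp_to_grasp) else tcp_to_grasp())
import pickle
for n in ["side","top","wrist"]:
    f=grab_frame(n); pickle.dump(f,open(f'{n}0.pkl','wb'))
    cv2.imwrite(f'pics/{n}0.png',f['pixels'][:,:,::-1])
    print(n,{k:v for k,v in f.items() if k!='pixels'})
E
```

```text
t 0.0
q [ 1.6361e+00  3.5940e-01  1.1000e-02 -4.0000e-04 -1.2241e+00 -2.8810e-01]
qd [0.0007 0.0008 0.0008 0.0006 0.0004 0.001 ]
joint_efforts [-9.00000e-04 -5.82718e+01  2.93058e+01  6.99730e+00  7.00000e-03
 -2.00000e-04]
eef_pos [0.1491 0.6578 0.2256]
ee_rot [ 0.0863  1.5691 -1.7074]
force [-1.3585 -0.311   0.3362]
moment [ 0.0443 -0.0109  0.0387]
width 0.0873
0.0188
side {'vfov': 53.64648722666666, 'cx': 314.71682094227447, 'cy': 200.50991981035915, 'extrinsics': array([[ 0.96547889, -0.26010864, -0.01392868, -0.56349369],
       [ 0.17457667,  0.60645983,  0.77571223, -0.2702483 ],
       [-0.19332227, -0.75136541,  0.63093306, -0.9724345 ],
       [ 0.        ,  0.        ,  0.        ,  1.        ]])}
top {'vfov': 50.1023594584376, 'cx': 323.2767565155957, 'cy': 196.4283085313075, 'extrinsics': array([[ 0.00320335, -0.99991951,  0.01227618,  0.04217066],
       [ 0.98233508,  0.00544348,  0.18705121, -0.65584756],
       [-0.18710298,  0.01146013,  0.98227345, -1.39245099],
       [ 0.        ,  0.        ,  0.        ,  1.        ]])}
wrist {'vfov': 59.752618305588975, 'cx': 319.7006877101484, 'cy': 198.46601566652546, 'extrinsics': array([[-0.22179409, -0.97508818,  0.0032279 ,  0.67375486],
       [ 0.94201695, -0.21512423, -0.25753764,  0.03377544],
       [ 0.25181631, -0.05407959,  0.96626288, -0.39111734],
       [ 0.        ,  0.        ,  0.        ,  1.        ]])}
```

View pics/side0.png

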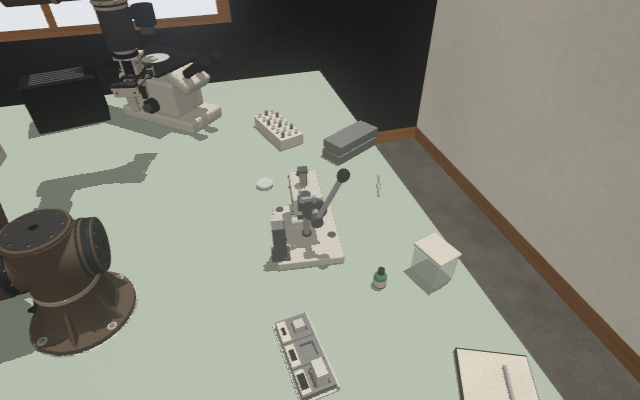

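View pics/top0.png

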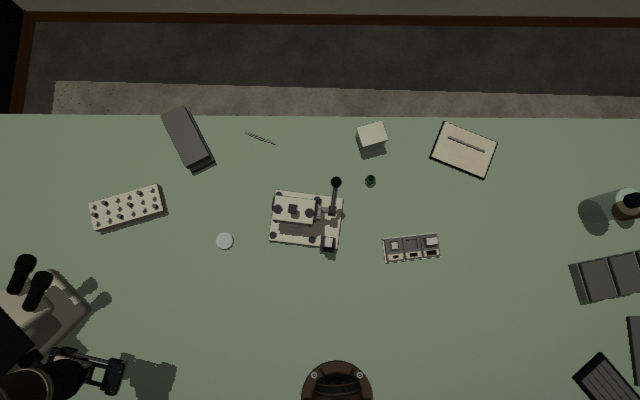

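View pics/wrist0.png

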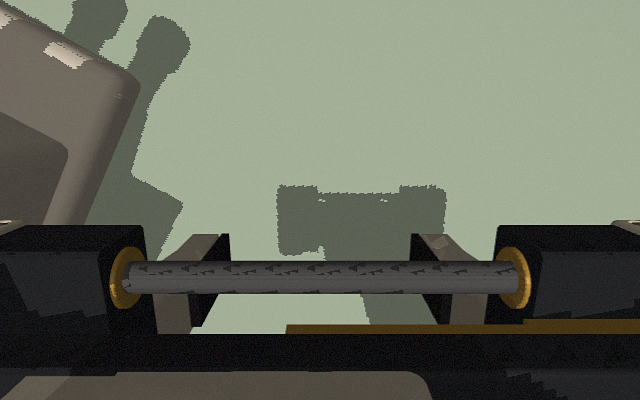

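```bash
cat >> h.py <<'E'
import pickle
def K(f):
    F=f['pixels'].shape[0]/2/np.tan(np.radians(f['vfov'])/2); return F
def proj(f,P):
    P=np.atleast_2d(P); E=f['extrinsics']; c=P@E[:3,:3].T+E[:3,3]; F=K(f)
    return np.c_[f['cx']+F*c[:,0]/-c[:,2], f['cy']-F*c[:,1]/-c[:,2]]
def ray(f,uv):
    E=f['extrinsics']; F=K(f); d=np.array([(uv[0]-f['cx'])/F,-(uv[1]-f['cy'])/F,-1.]); 
    Rm=E[:3,:3]; o=-Rm.T@E[:3,3]; d=Rm.T@d; return o,d/np.linalg.norm(d)
def onz(f,uv,z):
    o,d=ray(f,uv); return o+d*(z-o[2])/d[2]
def tri(rs):
    A=np.zeros((3,3));b=np.zeros(3)
    for o,d in rs:
        M=np.eye(3)-np.outer(d,d);A+=M;b+=M@o
    p=np.linalg.solve(A,b); return p,[np.linalg.norm((np.eye(3)-np.outer(d,d))@(p-o))*1e3 for o,d in rs]
def load(n): return pickle.load(open(n+'.pkl','rb'))
def snap(n,tag):
    f=grab_frame(n); pickle.dump(f,open(f'{n}{tag}.pkl','wb')); return f
def crop(f,name,x0,y0,x1,y1,s):
    im=f['pixels'][y0:y1,x0:x1,::-1]; cv2.imwrite('pics/'+name,cv2.resize(im,None,fx=s,fy=s,interpolation=cv2.INTER_NEAREST))
E
python3 - <<'E'
from h import *
t=load('top0');s=load('side0')
print(proj(t,[0,0,0]),proj(s,[0,0,0]))
k,_=tri([ray(t,(336,182)),ray(s,(343.5,175.5))]);print(k,_)
crop(t,'tp.png',250,160,460,280,3.8 and 3)
crop(t,'tp.png',260,165,450,275,4)
crop(s,'sp.png',250,150,400,290,4)
crop(s,'sr.png',260,300,400,400,5)
E
```

```text
[[336.23588718 397.97160956]] [[ 85.5179739  310.43235498]]
[0.6602631  0.01020363 0.26809487] [np.float64(0.7328296893739875), np.float64(0.732829689374078)]
```

View pics/tp.png

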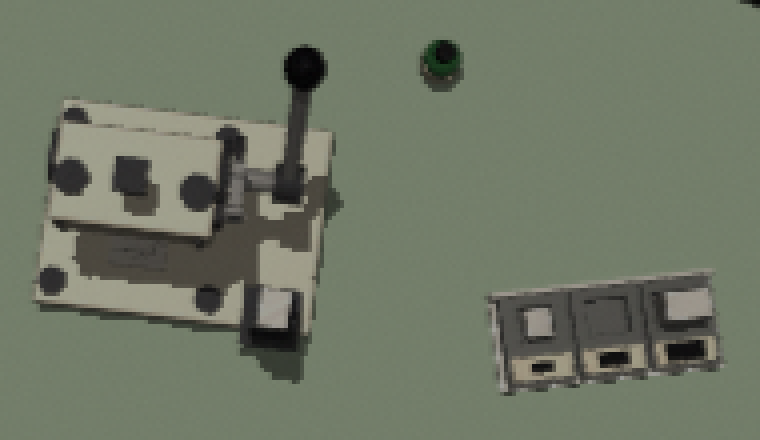

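View pics/sp.png

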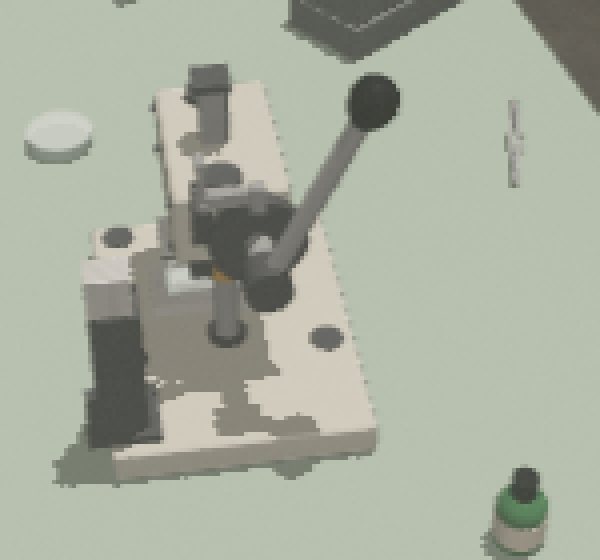

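View pics/sr.png

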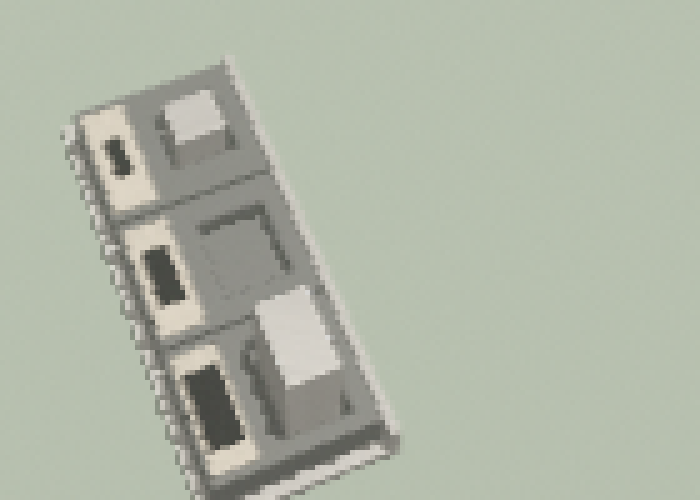

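The top view shows the press with base corners at about (276,190), (343,198), (337,249) and (269,240), the knob at (336,182), and the spacer on the stop at about (329,243). The rack is at about (411,248) with the empty pocket in the middle at (411,244). In the side view the pocket is near (308,352).

```bash
python3 - <<'E'
from h import *
t=load('top0');s=load('side0')
c=np.array([onz(t,(260+u/4,165+v/4),.025) for u,v in [(65,100),(332,133),(309,335),(36,302)]])
print(c.round(4), c.mean(0)); 
for a,b in [(0,1),(1,2),(2,3),(3,0)]: print(np.linalg.norm(c[a]-c[b]))
dx=(c[0]+c[1]-c[2]-c[3]); print('yaw x',np.arctan2(dx[1],dx[0])); dy=c[0]+c[3]-c[1]-c[2]; print('yaw y',np.arctan2(-dy[0],dy[1]))
# rack plate corners guess z ~.006 ; pocket rim at z .021
p=np.array([onz(t,(260+u/4,165+v/4),.021) for u,v in [(582,299),(630,295),(634,332),(587,338)]])
print(p.round(4),p.mean(0))
q=np.array([onz(s,(260+u/5,300+v/5),.021) for u,v in [(200,228),(263,205),(290,270),(228,297)]])
print(q.round(4),q.mean(0))
# small, large spacer tops
print('small',onz(t,(260+537/4,165+323/4),.034),onz(s,(260+195/5,300+113/5),.034))
print('large',onz(t,(260+690/4,165+305/4),.054),onz(s,(260+300/5,300+335/5),.054))
# medium spacer on stop top z=.160
print('med',onz(t,(260+276/4,165+308/4),.160), onz(s,(250+110/4,150+270/4),.160))
# ram top square .216
print('ram',onz(t,(260+133/4,165+174/4),.216),'side',onz(s,(250+208/4,150+76/4),.216))
# rack plate outline corners
for z in(.004,): print('rack',np.array([onz(t,(260+u/4,165+v/4),z) for u,v in [(492,296),(713,272),(720,367),(503,391)]]).round(4))
E
```

```text
[[ 0.6846  0.2088  0.025 ]
 [ 0.6566 -0.0241  0.025 ]
 [ 0.4814 -0.0036  0.025 ]
 [ 0.5085  0.2294  0.025 ]] [0.58275672 0.10261568 0.025     ]
0.23465717206081274
0.17633765893996517
0.23452808426040467
0.17726726135399024
yaw x -0.11646358723405978
yaw y -0.11767944886932
[[ 0.5134 -0.2385  0.021 ]
 [ 0.517  -0.28    0.021 ]
 [ 0.4854 -0.2822  0.021 ]
 [ 0.4801 -0.2417  0.021 ]] [ 0.49896483 -0.26062984  0.021     ]
[[ 0.4843 -0.2458  0.021 ]
 [ 0.5138 -0.2424  0.021 ]
 [ 0.5171 -0.2754  0.021 ]
 [ 0.4883 -0.2802  0.021 ]] [ 0.50086372 -0.26095053  0.021     ]
small [ 0.49173162 -0.19690361  0.034     ] [ 0.49401581 -0.19727257  0.034     ]
large [ 0.50583794 -0.32256067  0.054     ] [ 0.50875201 -0.32169439  0.054     ]
med [0.49312789 0.02796491 0.16      ] [0.4971149  0.02784741 0.16      ]
ram [0.5887374  0.13716119 0.216     ] side [0.58890803 0.13824675 0.216     ]
rack [[ 0.5172 -0.1637  0.004 ]
 [ 0.5389 -0.3574  0.004 ]
 [ 0.4568 -0.3595  0.004 ]
 [ 0.4356 -0.1713  0.004 ]]
```

```bash
cat >> h.py <<'E'
PO=np.array([.5888,.1375,0]); PY=-.117
def press(x,y,z): 
    return PO+R.from_euler('z',PY).apply([x,y,z])
def Rdown(zyaw):
    z=np.array([np.cos(zyaw),np.sin(zyaw),0]);x=np.array([0,0,-1.]);y=np.cross(z,x);return R.from_matrix(np.c_[x,y,z])
def go(p,zyaw):
    s=get_state();R0=R.from_euler('xyz',s['ee_rot']);d=R0.inv().apply(np.array(p)-s['eef_pos'])
    rv=(R0.inv()*Rdown(zyaw)).as_rotvec()
    rv2=(R0.inv()*Rdown(zyaw+np.pi)).as_rotvec()
    print('t',round(s['t'],2),'eef',s['eef_pos'].round(4),'shift',d.round(4),'rot',rv.round(4),'alt',rv2.round(4),'q',s['q'].round(2),'F',s['force'].round(1),'w',round(s['width'],4))
E
python3 - <<'E'
from h import *
s=get_state();R0=R.from_euler('xyz',s['ee_rot']);print(R0.as_matrix().round(3))
f=load('wrist0');E=f['extrinsics'];o=-E[:3,:3].T@E[:3,3];print('cam in tool',R0.inv().apply(o-s['eef_pos']),'look',R0.inv().apply(-E[2,:3]))
print(press(-.08,-.12,.128))
go([.40,.03,.30],PY+np.pi/2)
t=load('top0');print(R.from_euler('z',-PY).apply(onz(t,(260+198/4,165+193/4),.17)-PO))
E
```

```text
[[-0.     0.975 -0.221]
 [-0.001 -0.221 -0.975]
 [-1.     0.     0.001]]
cam in tool [-1.58549096e-01  6.86707365e-02 -9.97853460e-05] look [ 0.96622648 -0.2576884   0.00175511]
[0.49533895 0.02765906 0.128     ]
t 0.15 eef [0.1491 0.658  0.2259] shift [-0.0734  0.3835  0.5571] rot [ 3.0357e+00 -1.0000e-04 -1.8000e-03] alt [-1.058e-01  1.200e-03 -1.000e-04] q [ 1.64  0.36  0.01 -0.   -1.22 -0.29] F [ 0.5  0.1 -1.1] w 0.0875
[-0.00167101 -0.04897799  0.17      ]
```

```bash
python3 - <<'E'
from h import *
go(press(-.125,-.12,.28),PY-np.pi/2)
E
```

```text
t 0.15 eef [0.1491 0.658  0.2259] shift [-0.0534  0.4322  0.543 ] rot [-1.058e-01  1.200e-03 -1.000e-04] alt [ 3.0357e+00 -1.0000e-04 -1.8000e-03] q [ 1.64  0.36  0.01 -0.   -1.22 -0.29] F [ 0.5  0.1 -1.1] w 0.0875
```

```bash
python3 -m crank '[[-0.053,0.06,0.03,-0.02,0,0,1],[-0.053,0.432,0.543,-0.106,0,0,1],[-0.053,0.432,0.543,-0.106,0,0,1],[-0.053,0.432,0.543,-0.106,0,0,1],[-0.053,0.432,0.543,-0.106,0,0,1],[-0.053,0.432,0.543,-0.106,0,0,1],[-0.053,0.432,0.543,-0.106,0,0,1],[-0.053,0.432,0.543,-0.106,0,0,1],[-0.053,0.432,0.543,-0.106,0,0,1],[-0.053,0.432,0.543,-0.106,0,0,1]]'
python3 - <<'E'
from h import *
go(press(-.125,-.12,.28),PY-np.pi/2)
E
```

```text
t: 1.4
eef_pos: [0.4153, 0.1112, 0.278]
ee_rot: [2.439, 1.57, 0.753]
force: [1.3, 1.8, -0.7]
width: 0.0877
t 1.4 eef [0.4153 0.1112 0.278 ] shift [-0.002   0.0442  0.0737] rot [ 0.0009 -0.0008 -0.0007] alt [-3.1407e+00  1.0000e-03 -1.2000e-03] q [ 0.72 -0.09 -0.41 -0.   -1.26  0.73] F [ 1.3  1.8 -0.7] w 0.0877
```

```bash
python3 -m crank '[[-0.002,0.044,0.074,0,0,0,1],[-0.002,0.044,0.074,0,0,0,1],[-0.002,0.044,0.074,0,0,0,1],[-0.002,0.044,0.074,0,0,0,1]]'
python3 - <<'E'
from h import *
go(press(-.125,-.12,.28),PY-np.pi/2)
f=snap('wrist','1');cv2.imwrite('pics/wrist1.png',f['pixels'][:,:,::-1])
print(proj(f,[press(-.08+a,-.12+b,.16) for a in(-.015,.015) for b in(-.012,.012)]))
E
```

```text
t: 1.9
eef_pos: [0.4499, 0.0346, 0.2795]
ee_rot: [-1.674, 1.57, 2.921]
force: [-0.2, 0.1, -0.9]
width: 0.0876
t 1.9 eef [0.4499 0.0346 0.2795] shift [-0.0005  0.0009  0.0016] rot [-0.0004 -0.      0.0003] alt [3.1412e+00 5.0000e-04 1.0000e-04] q [ 0.52 -0.05 -0.37 -0.   -1.26  0.94] F [-0.2  0.1 -0.9] w 0.0876
[[336.39036414 154.32604982]
 [306.38951878 154.36326075]
 [336.82840825 115.79927831]
 [305.96936832 115.83307165]]
```

View pics/wrist1.png

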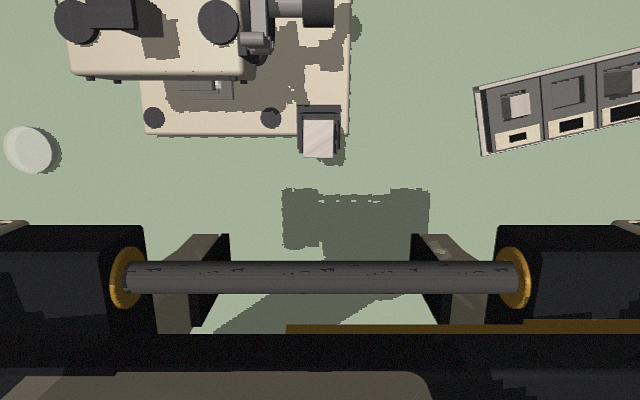

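```bash
python3 - <<'E'
from h import *
f=load('wrist1');crop(f,'w1c.png',270,80,370,180,6)
g=cv2.cvtColor(f['pixels'],cv2.COLOR_RGB2GRAY);sat=f['pixels'].max(2).astype(int)-f['pixels'].min(2)
print(g[140,296:346]);print(sat[140,296:346]);print(g[110:170,320]);print(sat[110:170,320])
E
```

```text
[173 103  68  74  78  73  49 164 204 201 198 200 203 200 202 204 203 205
 205 206 208 203 202 201 198 198 198 200 195 189 193 191 188 191 194 199
 188  85  36  72  79  59  38  30  93  98  96  94  89 166]
[25  8  4  2  3  3  3 15 20 21 19 19 19 19 20 20 20 19 21 20 18 19 22 20
 19 18 20 21 18 21 19 17 19 18 17 20 19  7  1  3  4  1  2  3 15 11 12 15
 13 24]
[ 79  78  33  42  78  75  77  72  82  91 206 205 203 208 210 207 205 201
 201 203 201 199 201 205 202 205 204 204 207 202 198 197 196 193 192 185
 190 196 195 195 195 198 200 200 196 188 196 185  91  93  93  87 174 169
 169 167 170 171 167 167]
[ 3  2  5  1  4  5  2  3  4 11 12 21 19 22 19 20 17 21 22 21 20 21 20 19
 20 23 20 20 22 22 19 19 21 18 17 20 20 20 21 20 20 17 18 20 22 20 20 17
 15 15 14 13 25 24 21 22 24 22 23 24]
```

View pics/w1c.png

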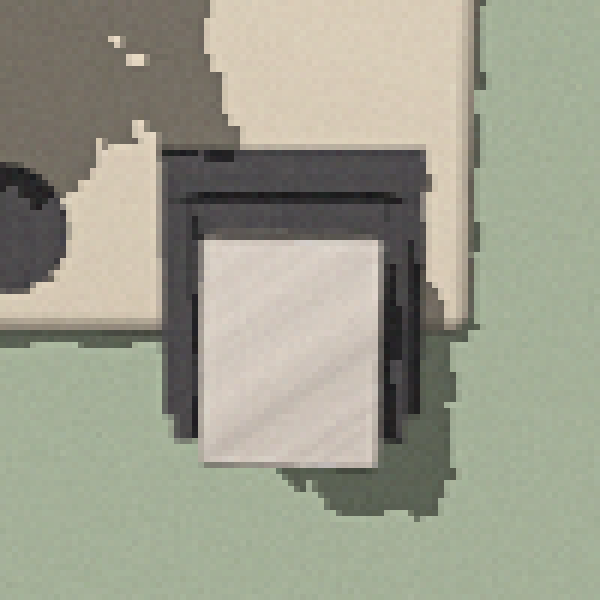

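```bash
python3 - <<'E'
from h import *
f=load('wrist1')
c=np.array([onz(f,(270+u/6,80+v/6),.16) for u,v in [(197,239),(384,239),(379,467),(203,467)]])
print(c.round(4),c.mean(0));d=c[0]+c[1]-c[2]-c[3];print('yaw',np.arctan2(d[1],d[0]),[np.linalg.norm(c[i]-c[i-1]) for i in range(4)])
e=c[0]+c[3]-c[1]-c[2];print('yaw2',np.arctan2(-e[0],e[1]))
# ridge/back corners of pad top at .131 and base right-front corner
for u,v in [(470,320)]: print('base corner',onz(f,(270+u/6,80+v/6),.025), 'top view said .4814 -.0036')
print('dish',onz(f,(30,148),.014))
# catch tab & posts
print('post', R.from_euler('z',-PY).apply(onz(f,(218,21),.17)-PO))
g=[onz(f,p,.021) for p in [(553,80),(580,77),(586,103),(556,107)]];print('pocket',np.mean(g,0))
E
```

```text
[[0.5089 0.0406 0.16  ]
 [0.506  0.0165 0.16  ]
 [0.4765 0.0204 0.16  ]
 [0.4793 0.0437 0.16  ]] [0.492707   0.03030552 0.16      ]
yaw -0.11672766313831599 [np.float64(0.0297522677044664), np.float64(0.0243090971281805), np.float64(0.029755310011717592), np.float64(0.023526330855275196)]
yaw2 -0.11816956301606986
base corner [ 0.48284737 -0.00347319  0.025     ] top view said .4814 -.0036
dish [0.5099542  0.38074668 0.014     ]
post [ 9.17769085e-05 -4.73926901e-02  1.70000000e-01]
pocket [ 0.49937956 -0.25956991  0.021     ]
```

```bash
python3 - <<'E'
from h import *
go([.4932,.0295,.141],PY-np.pi/2)
E
```

```text
t 1.95 eef [0.4499 0.035  0.2796] shift [0.1386 0.0436 0.0005] rot [ 0.0007 -0.0002  0.0001] alt [-3.1409e+00 -1.0000e-04 -3.0000e-04] q [ 0.52 -0.05 -0.37 -0.   -1.26  0.94] F [-0.6 -0.2 -0.3] w 0.0872
```

```bash
python3 -m crank '[[0.04,0.044,0,0,0,0,0.6],[0.08,0.044,0,0,0,0,0.6],[0.11,0.044,0,0,0,0,0.6],[0.13,0.044,0,0,0,0,0.6],[0.138,0.044,0,0,0,0,0.6],[0.138,0.044,0,0,0,0,0.6]]'
python3 - <<'E'
from h import *
go([.4932,.0295,.141],PY-np.pi/2)
E
```

```text
t: 2.7
eef_pos: [0.4938, 0.03, 0.1418]
ee_rot: [-0.58, 1.57, -2.266]
force: [0.2, -0.2, 0.5]
width: 0.0529
t 2.7 eef [0.4938 0.03   0.1418] shift [ 0.0008 -0.0005  0.0006] rot [0.0014 0.0003 0.0002] alt [-3.1402e+00 -3.0000e-04  4.0000e-04] q [ 0.46  0.14 -0.5   0.   -0.94  1.  ] F [ 0.2 -0.2  0.5] w 0.0529
```

```bash
python3 -m crank '[[0.001,0,0,0,0,0,0.3],[0.001,0,0,0,0,0,0.15],[0.001,0,0,0,0,0,0.15],[0.001,0,0,0,0,0,0.15],[0.001,0,0,0,0,0,0.15]]' 25
python3 - <<'E'
from h import *
f=snap('side','2');crop(f,'s2.png',240,140,390,280,4)
E
```

```text
t: 3.32
eef_pos: [0.4941, 0.0294, 0.141]
ee_rot: [2.004, 1.57, 0.316]
force: [-0.1, 0.8, 3.7]
width: 0.0237
```

View pics/s2.png

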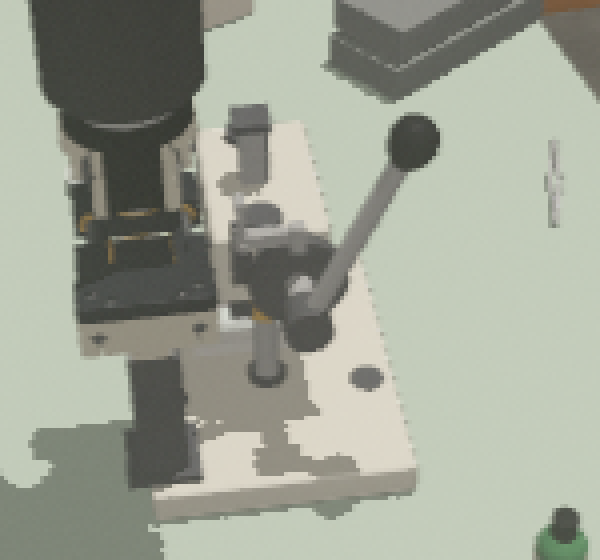

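```bash
python3 -m crank '[[-0.015,0,0,0,0,0,0.15],[-0.05,0,0,0,0,0,0.15],[-0.1,0,0,0,0,0,0.15],[-0.13,0,0,0,0,0,0.15],[-0.13,0,0,0,0,0,0.15]]'
python3 - <<'E'
from h import *
go([.4955,-.215,.18],.113-np.pi)
E
```

```text
t: 4.0
eef_pos: [0.4951, 0.0297, 0.274]
ee_rot: [2.023, 1.565, 0.335]
force: [0.1, -0.5, -1.0]
width: 0.0239
t 4.0 eef [0.4951 0.0297 0.274 ] shift [0.0935 0.0284 0.2432] rot [ 1.3411 -0.0053 -0.0025] alt [-1.8005  0.0027 -0.0056] q [ 0.46  0.03 -0.3   0.   -1.24  1.  ] F [ 0.1 -0.5 -1. ] w 0.0239
```

```bash
python3 -m crank '[[0,0.005,0.05,0.16,0,0,0.15],[0,0.01,0.1,0.34,0,0,0.15],[0.01,0.02,0.15,0.52,0,0,0.15],[0.03,0.028,0.19,0.7,0,0,0.15],[0.05,0.028,0.22,0.88,0,0,0.15],[0.07,0.028,0.24,1.05,0,0,0.15],[0.085,0.028,0.243,1.2,0,0,0.15],[0.0935,0.028,0.243,1.341,-0.005,-0.0025,0.15],[0.0935,0.028,0.243,1.341,-0.005,-0.0025,0.15],[0.0935,0.028,0.243,1.341,-0.005,-0.0025,0.15]]'
python3 - <<'E'
from h import *
go([.4955,-.215,.18],.113-np.pi)
f=snap('wrist','3');cv2.imwrite('pics/wrist3.png',f['pixels'][:,:,::-1])
E
```

```text
t: 5.25
eef_pos: [0.4933, -0.2152, 0.1773]
ee_rot: [0.199, 1.565, -2.827]
force: [0.5, 0.4, -0.8]
width: 0.0238
t 5.25 eef [ 0.4933 -0.2152  0.1773] shift [-0.0027  0.0001 -0.0022] rot [ 0.0032  0.0052 -0.0011] alt [-3.1384e+00  1.7000e-03  8.2000e-03] q [-0.05  0.18 -0.36  0.   -1.04  0.16] F [ 0.5  0.4 -0.8] w 0.0238
```

View pics/wrist3.png

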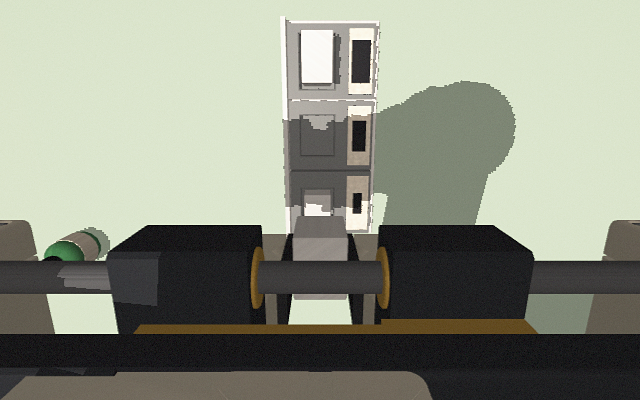

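```bash
python3 - <<'E'
from h import *
f=load('wrist3');crop(f,'w3c.png',270,10,390,310,2)
im=f['pixels'][90:310,270,::-1]
crop(f,'w3d.png',275,95,385,180,7)
E
```

```text
(no output)
```

View pics/w3d.png

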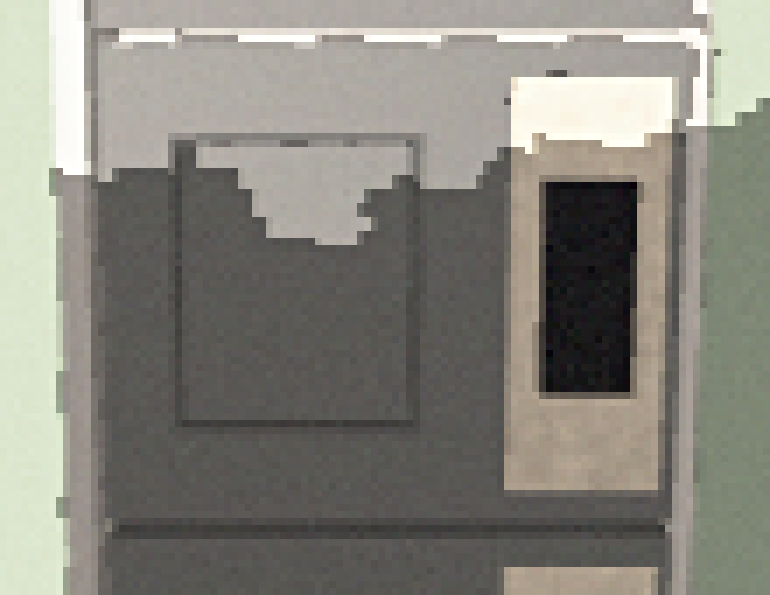

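```bash
python3 - <<'E'
from h import *
f=load('wrist3')
P=lambda u,v,z=.021: onz(f,(275+u/7,95+v/7),z)
c=np.array([P(*p) for p in [(175,134),(424,134),(418,426),(178,426)]]);print(c.round(4),c.mean(0))
print([np.linalg.norm(c[i]-c[i-1]).round(4) for i in range(4)])
d=c[0]+c[1]-c[2]-c[3];print('yaw',np.arctan2(-d[1],-d[0])-np.pi/2)
e=c[0]+c[3]-c[1]-c[2];print('yaw',np.arctan2(e[1],e[0]))
a=(P(100,36)+P(690,36))/2; b=(P(110,528)+P(665,528))/2; print('mid gaps',(a+b)/2)
# held spacer: top edge of its upper face far/near
l=(P(90,300)+P(505,300))
crop(f,'w3e.png',280,205,360,305,6)
s=get_state();Rm=R.from_euler('xyz',s['ee_rot'])
for zz in (.013,-.019):
  print(zz,proj(f,[s['eef_pos']+Rm.apply([zz,y,z]) for y in(-.015,.015) for z in(-.012,.012)]).round(1).tolist())
E
```

```text
[[ 0.5164 -0.2753  0.021 ]
 [ 0.4853 -0.2789  0.021 ]
 [ 0.4814 -0.2423  0.021 ]
 [ 0.5123 -0.2387  0.021 ]] [ 0.49882625 -0.25878276  0.021     ]
[np.float64(0.0368), np.float64(0.0313), np.float64(0.0368), np.float64(0.0311)]
yaw 0.10877432389303343
yaw 0.11495344268583034
mid gaps [ 0.48699333 -0.25938264  0.021     ]
0.013 [[296.4, 267.5], [341.0, 267.4], [295.4, 214.2], [341.9, 214.2]]
-0.019 [[291.9, 299.4], [345.4, 299.3], [290.4, 236.6], [346.7, 236.6]]
```

View pics/w3e.png

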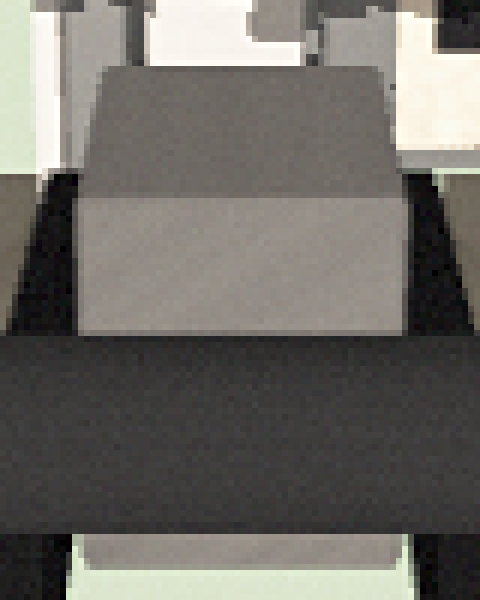

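```bash
python3 - <<'E'
from h import *
go([.4998,-.2597,.045],.113-np.pi)
E
```

```text
t 5.3 eef [ 0.4935 -0.2152  0.1775] shift [ 0.1325  0.0448 -0.0017] rot [ 0.0028  0.0047 -0.0012] alt [-3.1388e+00  1.9000e-03  7.4000e-03] q [-0.05  0.18 -0.36  0.   -1.04  0.16] F [ 0.6  0.9 -0.7] w 0.0235
```

```bash
python3 -m crank '[[0,0.03,-0.001,0.003,0.005,-0.001,0.15],[0.02,0.045,-0.002,0.003,0.005,-0.001,0.15],[0.06,0.045,-0.002,0.003,0.005,-0.001,0.15],[0.1,0.045,-0.002,0.003,0.005,-0.001,0.15],[0.122,0.045,-0.002,0.003,0.005,-0.001,0.15],[0.13,0.045,-0.002,0.003,0.005,-0.001,0.15],[0.13,0.045,-0.002,0.003,0.005,-0.001,0.15],[0.13,0.045,-0.002,0.003,0.005,-0.001,0.15]]'
python3 - <<'E'
from h import *
go([.4998,-.2597,.025],.113-np.pi)
f=snap('side','4');crop(f,'s4.png',250,260,390,400,4)
f=snap('wrist','4');crop(f,'w4.png',220,120,420,320,3)
E
```

```text
t: 6.3
eef_pos: [0.5007, -0.2601, 0.0484]
ee_rot: [2.766, 1.569, -0.265]
force: [-0.7, -0.2, -0.4]
width: 0.024
t 6.3 eef [ 0.5007 -0.2601  0.0484] shift [ 0.0234 -0.0005  0.0009] rot [-0.0023 -0.0019 -0.0007] alt [ 3.1393e+00 -1.2000e-03  3.0000e-03] q [-0.13  0.36 -0.45  0.   -0.76  0.24] F [-0.7 -0.2 -0.4] w 0.024
```

View pics/s4.png

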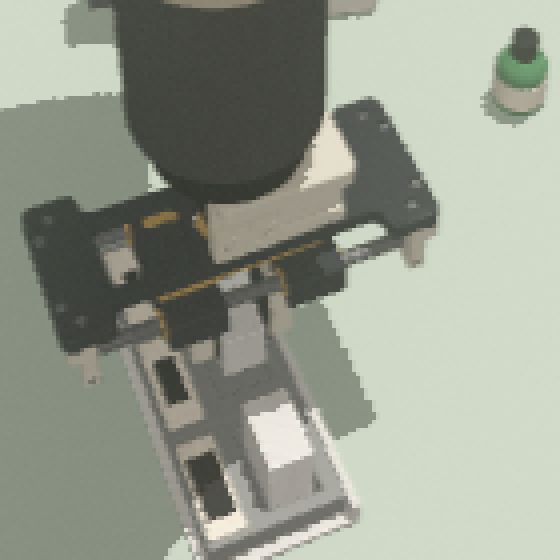

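View pics/w4.png

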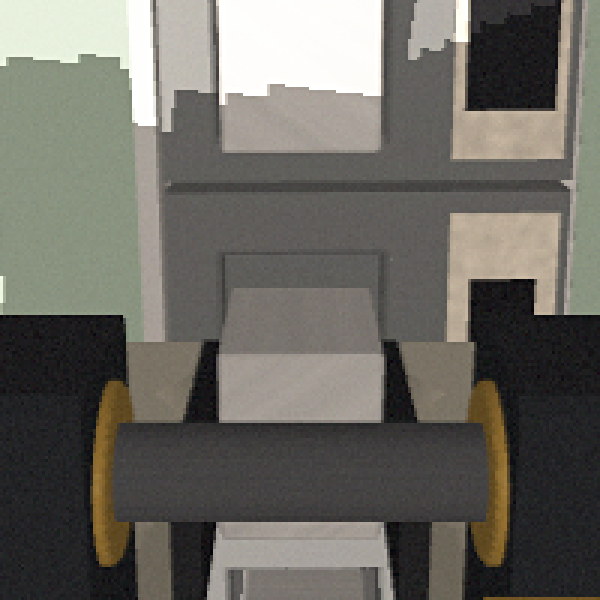

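```bash
python3 -m crank '[[0.006,0,0.0006,-0.002,-0.001,0,0.15],[0.012,0,0.0006,-0.002,-0.001,0,0.15],[0.016,0,0.0006,-0.002,-0.001,0,0.15],[0.019,0,0.0006,-0.002,-0.001,0,0.15],[0.021,0,0.0006,-0.002,-0.001,0,0.15],[0.021,0,0.0006,-0.002,-0.001,0,0.15]]'
python3 - <<'E'
from h import *
go([.4998,-.2597,.025],.113-np.pi)
E
```

```text
t: 7.15
eef_pos: [0.4991, -0.26, 0.026]
ee_rot: [0.018, 1.57, -3.012]
force: [-0.3, 0.1, -0.4]
width: 0.0237
t 7.15 eef [ 0.4991 -0.26    0.026 ] shift [ 0.001  -0.0002 -0.0007] rot [-0.001   0.0013 -0.    ] alt [ 3.1406e+00 -0.0000e+00 -2.0000e-03] q [-0.13  0.39 -0.47  0.   -0.71  0.24] F [-0.3  0.1 -0.4] w 0.0237
```

```bash
python3 -m crank '[[0.001,0,-0.0007,0,0,0,0.15],[0.0015,0,-0.0007,0,0,0,0.15],[0.0015,0,-0.0007,0,0,0,0.15]]'
python3 -m crank '[[0,0,0,0,0,0,0.35],[0,0,0,0,0,0,0.45],[0,0,0,0,0,0,0.5],[0,0,0,0,0,0,0.5]]'
python3 - <<'E'
from h import *
go([.4998,-.2597,.15],.113-np.pi)
f=snap('side','5');crop(f,'s5.png',250,260,390,400,4)
E
```

```text
t: 7.52
eef_pos: [0.5001, -0.2599, 0.0251]
ee_rot: [0.505, 1.57, -2.525]
force: [-1.2, 0.2, 3.2]
width: 0.0239
t: 8.02
eef_pos: [0.4998, -0.2599, 0.0246]
ee_rot: [0.052, 1.57, -2.978]
force: [0.3, -0.2, 0.3]
width: 0.0433
t 8.03 eef [ 0.4998 -0.2599  0.0246] shift [-1.254e-01 -2.000e-04  1.000e-04] rot [-0.001   0.0011 -0.0001] alt [ 3.1405e+00 -1.0000e-04 -1.8000e-03] q [-0.13  0.39 -0.47  0.   -0.71  0.24] F [ 0.3 -0.2  0.3] w 0.0433
```

View pics/s5.png

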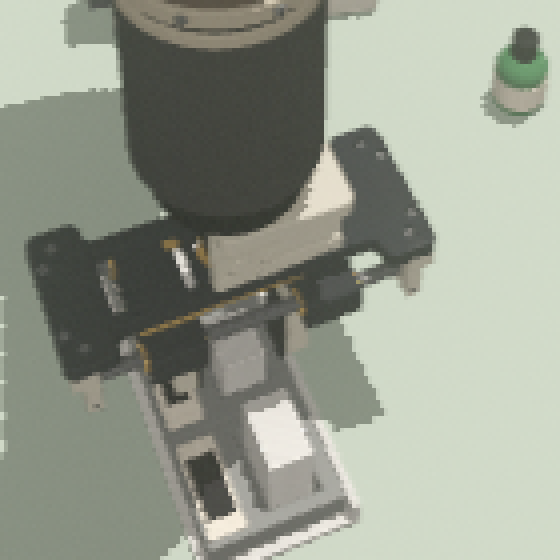

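```bash
python3 -m crank '[[-0.03,0,0,0,0,0,0.5],[-0.08,0,0,0,0,0,0.5],[-0.13,0,0,0,0,0,0.5],[-0.16,-0.05,0,0,0,0,0.5],[-0.16,-0.06,0,0,0,0,0.5],[-0.16,-0.06,0,0,0,0,0.5]]'
python3 - <<'E'
from h import *
go(press(.02,-.085,.30),PY-np.pi/2)
f=snap('wrist','6');crop(f,'w6.png',260,0,400,200,4)
f=snap('side','6');crop(f,'s6.png',250,290,390,400,5)
cv2.imwrite('pics/side6.png',f['pixels'][:,:,::-1])
E
```

```text
t: 8.82
eef_pos: [0.4931, -0.1996, 0.1846]
ee_rot: [-0.199, 1.57, 3.056]
force: [-0.8, -0.4, -0.1]
width: 0.0439
t 8.82 eef [ 0.4931 -0.1996  0.1846] shift [-0.1155 -0.2368 -0.1332] rot [-1.3404e+00  6.0000e-04  7.0000e-04] alt [ 1.8012e+00  8.0000e-04 -7.0000e-04] q [-0.02  0.16 -0.36 -0.   -1.05  0.13] F [-0.8 -0.4 -0.1] w 0.0439
```

View pics/w6.png

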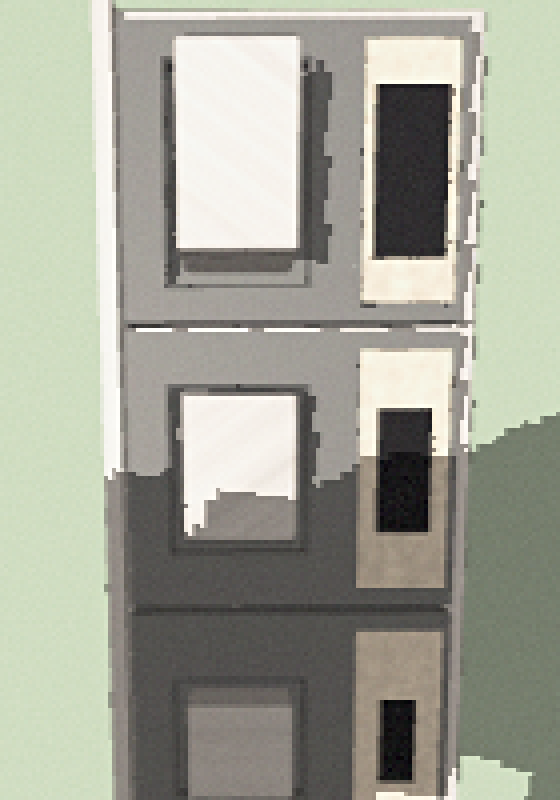

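View pics/s6.png

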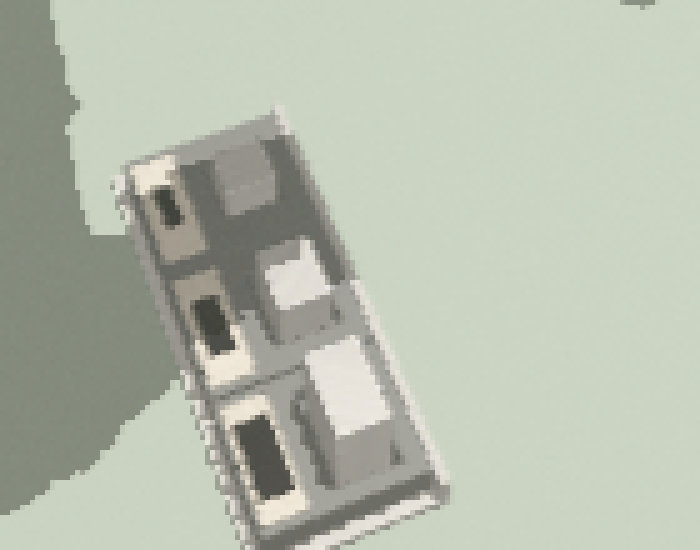

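The side and wrist views show the medium spacer upright and centred in the middle pocket: top face at wrist crop (240,467), rim at 172–305 × 385–550. Next is the catch.

```bash
python3 - <<'E'
from h import *
go(press(-.07,-.085,.30),PY-np.pi/2)
E
python3 -m crank '[[-0.05,0,0,0,0,0,0],[-0.1,0,0,-0.15,0,0,0],[-0.1155,-0.04,-0.01,-0.33,0,0,0],[-0.1155,-0.08,-0.02,-0.51,0,0,0],[-0.1155,-0.12,-0.03,-0.69,0,0,0],[-0.1155,-0.16,-0.04,-0.86,0,0,0],[-0.1155,-0.2,-0.05,-1.03,0,0,0],[-0.1155,-0.22,-0.05,-1.2,0,0,0],[-0.1155,-0.235,-0.05,-1.34,0,0,0],[-0.1155,-0.235,-0.05,-1.34,0,0,0]]'
python3 - <<'E'
from h import *
go(press(-.07,-.085,.30),PY-np.pi/2)
f=snap('wrist','7');cv2.imwrite('pics/wrist7.png',f['pixels'][:,:,::-1])
E
```

```text
t 8.93 eef [ 0.4929 -0.2005  0.1837] shift [-0.1163 -0.2583 -0.0453] rot [-1.3417  0.0021  0.002 ] alt [ 1.7999  0.0021 -0.0023] q [-0.02  0.16 -0.36  0.   -1.05  0.13] F [ 0.6 -0.7  0.3] w 0.0436
t: 10.18
eef_pos: [0.517, 0.039, 0.2989]
ee_rot: [-1.111, 1.568, -2.8]
force: [-0.0, -0.8, 0.4]
width: 0.0003
t 10.18 eef [0.517  0.039  0.2989] shift [-0.0011 -0.0102 -0.0212] rot [-0.0015  0.0015  0.0029] alt [ 3.1401e+00  4.6000e-03 -2.3000e-03] q [ 0.45  0.06 -0.21 -0.   -1.31  1.  ] F [-0.  -0.8  0.4] w 0.0003
```

View pics/wrist7.png

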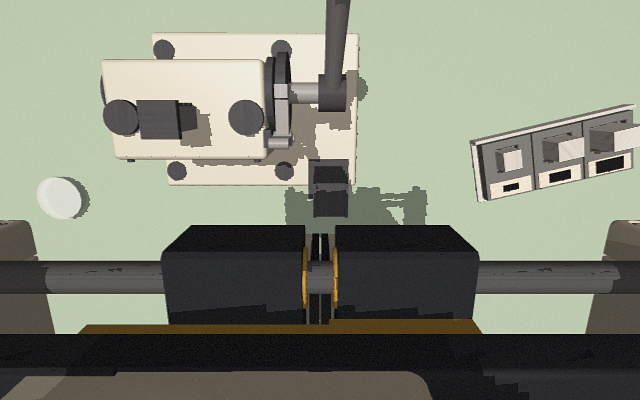

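```bash
python3 - <<'E'
from h import *
f=load('wrist7')
print('tab',proj(f,[press(-.016,-.08,.205),press(-.016,-.087,.205),press(-.016,-.073,.205)]).round(1))
print('ram',proj(f,[press(0,0,.216)]),'post',proj(f,[press(0,-.048,.17)]))
s=get_state();Rm=R.from_euler('xyz',s['ee_rot']);print('tcp',proj(f,[s['eef_pos'],s['eef_pos']+Rm.apply([-.05,0,0])]))
crop(f,'w7c.png',220,60,370,220,5)
E
```

```text
tab [[282.6 141. ]
 [292.3 141. ]
 [272.8 141.1]]
ram [[161.81340777 119.12127566]] post [[246.49690155 116.64767273]]
tcp [[320.57269544 250.29018839]
 [321.16140295 307.39023901]]
```

View pics/w7c.png

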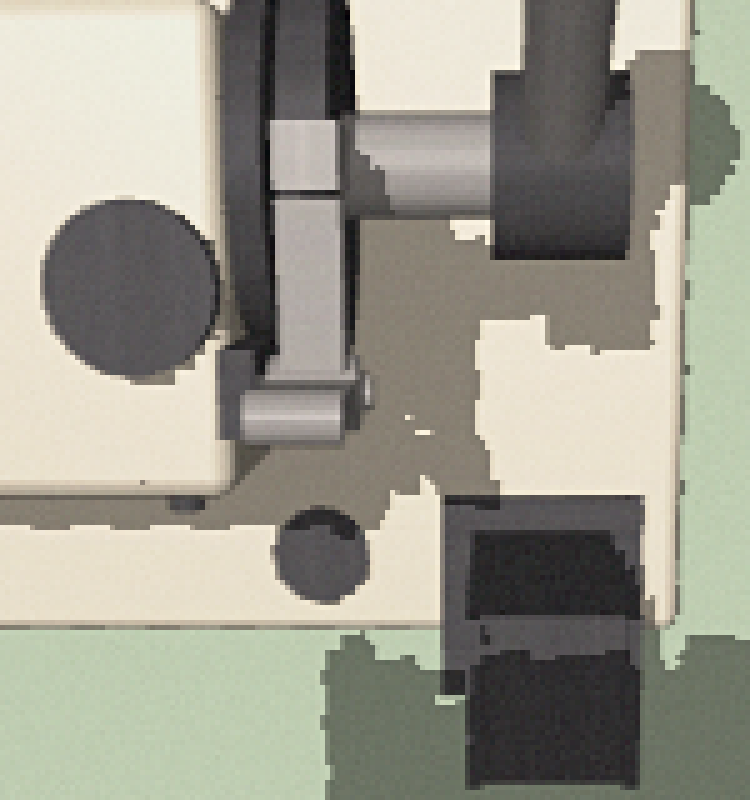

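```bash
python3 - <<'E'
from h import *
go(press(.008,-.083,.193),PY-np.pi/2)
E
```

```text
t 10.22 eef [0.517  0.0385 0.2991] shift [ 0.1059  0.0679 -0.0241] rot [-0.004   0.0014  0.0027] alt [ 3.1376e+00  4.2000e-03 -2.3000e-03] q [ 0.45  0.06 -0.21 -0.   -1.31  1.  ] F [ 0.3  0.6 -0.4] w 0.0006
```

```bash
python3 -m crank '[[0,0.04,-0.015,-0.002,0.001,0.002,0],[0,0.068,-0.024,-0.002,0.001,0.002,0],[0.03,0.068,-0.024,-0.002,0.001,0.002,0],[0.06,0.068,-0.024,-0.002,0.001,0.002,0],[0.09,0.068,-0.024,-0.002,0.001,0.002,0],[0.106,0.068,-0.024,-0.002,0.001,0.002,0],[0.106,0.068,-0.024,-0.002,0.001,0.002,0]]'
python3 - <<'E'
from h import *
go(press(.008,-.083,.193),PY-np.pi/2)
f=snap('side','8');crop(f,'s8.png',230,110,380,250,5)
E
```

```text
t: 11.1
eef_pos: [0.5868, 0.0537, 0.1929]
ee_rot: [-1.028, 1.569, -2.717]
force: [0.4, -0.6, 0.4]
width: 0.0002
t 11.1 eef [0.5868 0.0537 0.1929] shift [-0.0001  0.0003 -0.0004] rot [-0.0016  0.0007  0.0012] alt [ 3.14e+00  1.90e-03 -1.10e-03] q [ 0.42  0.24 -0.23  0.   -1.1   1.03] F [ 0.4 -0.6  0.4] w 0.0002
```

View pics/s8.png

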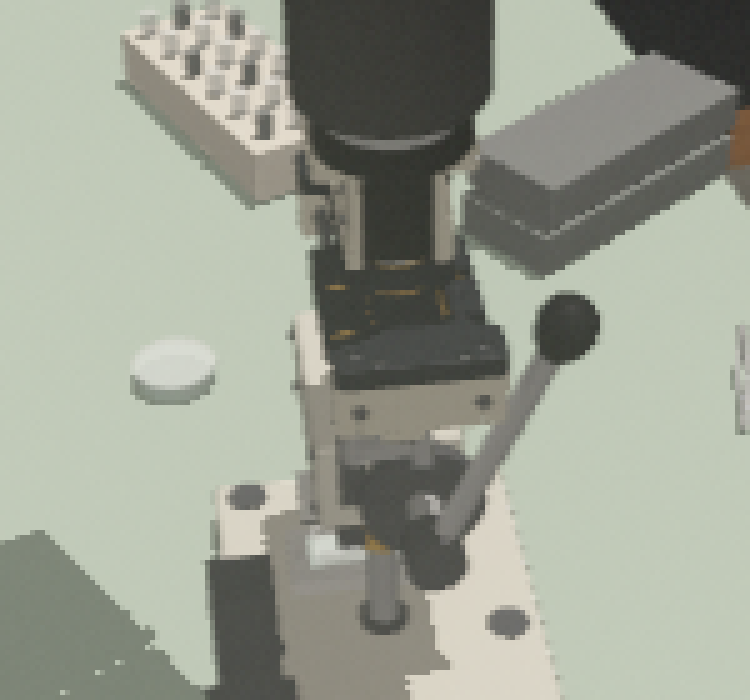

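```bash
python3 -m crank '[[0,-0.008,0,0,0,0,0],[0,-0.014,0,0,0,0,0],[0,-0.02,0,0,0,0,0],[0,-0.026,0,0,0,0,0],[0,-0.032,0,0,0,0,0],[0,-0.036,0,0,0,0,0],[0,-0.036,0,0,0,0,0]]'
python3 - <<'E'
from h import *
s=get_state();print(s['force'],s['moment'],s['eef_pos'])
f=snap('side','9');crop(f,'s9.png',230,110,380,250,5)
E
```

```text
t: 12.02
eef_pos: [0.551, 0.0589, 0.1941]
ee_rot: [2.369, 1.57, 0.681]
force: [0.3, 0.2, 1.2]
width: 0.0002
[0.31559831 0.2406985  1.15458066] [ 0.04310934 -0.41624456  0.00608346] [0.55099592 0.05891929 0.19406395]
```

View pics/s9.png

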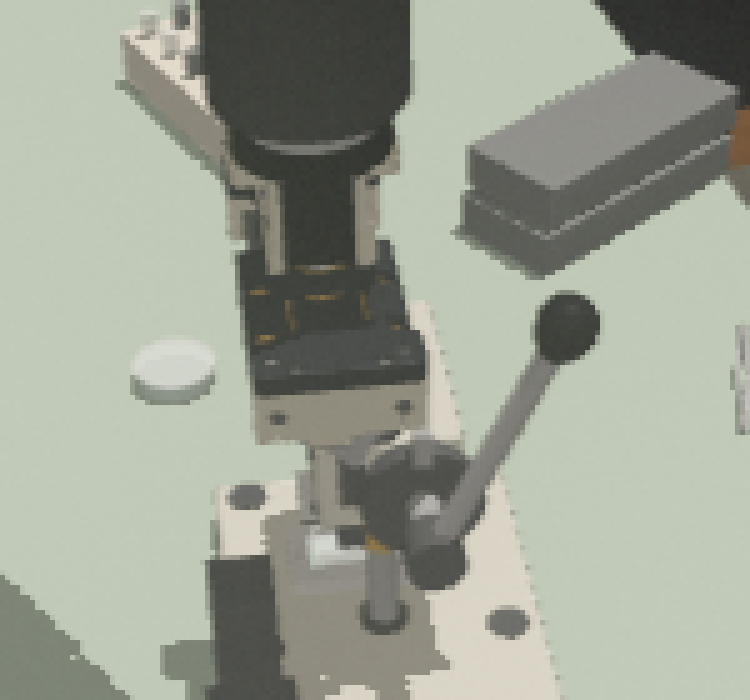

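```bash
python3 -m crank '[[0,-0.006,0,0,0,0,0],[0,-0.01,0,0,0,0,0],[0,-0.01,0,0,0,0,0],[-0.04,-0.01,0,0,0,0,0],[-0.09,-0.02,0,0,0,0,0],[-0.11,-0.04,0,0,0,0,0.3],[-0.11,-0.04,0,0,0,0,0.57],[-0.11,-0.04,0,0,0,0,0.57]]'
python3 - <<'E'
from h import *
f=snap('side','10');crop(f,'s10.png',230,110,380,250,5)
f=snap('wrist','10');crop(f,'w10.png',200,40,400,240,3)
t=load('wrist10');print(proj(t,[press(-.016-.03*np.sin(a)-.001,-.08,.175+.03*np.cos(a)) for a in(0,1,1.3,1.57)]))
E
```

```text
t: 13.08
eef_pos: [0.5112, 0.0634, 0.3032]
ee_rot: [-3.038, 1.57, 1.558]
force: [-0.9, -0.0, -0.6]
width: 0.0248
[[315.59965495 130.24098313]
 [315.88725792 161.85684927]
 [315.99233221 164.77265586]
 [316.07900332 164.48688961]]
```

View pics/s10.png

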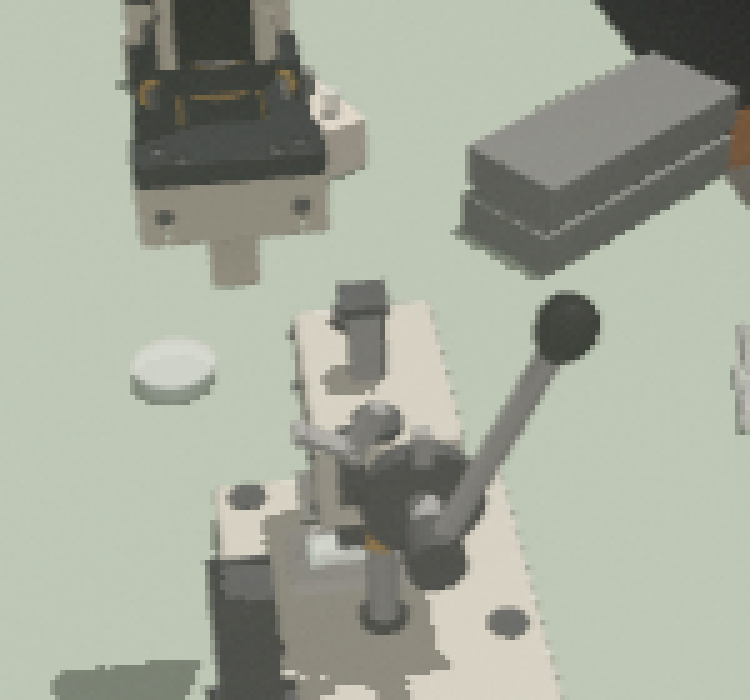

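View pics/w10.png

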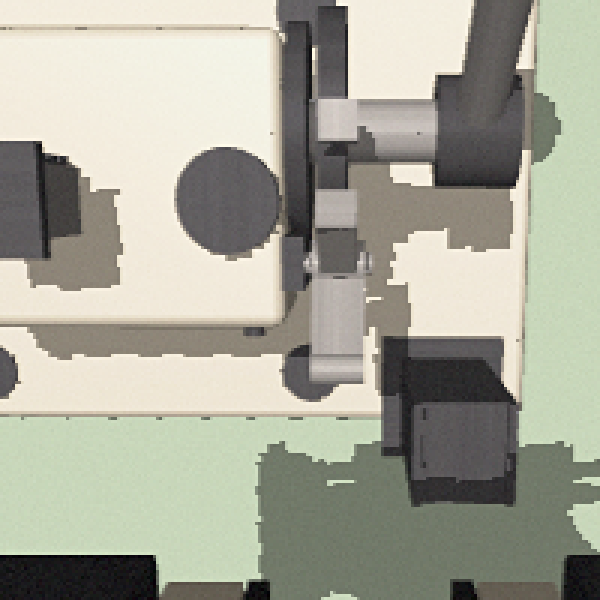

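```bash
python3 - <<'E'
from h import *
f=load('side10')
for a in(0,.7,.9,1,1.1,1.2,1.3,1.4,1.5,1.65): print(a,proj(f,[press(-.016-.03*np.sin(a),-.08,.175+.03*np.cos(a))]).round(1),proj(load('wrist10'),[press(-.016+.03*np.cos(a),-.08,.175+.03*np.sin(a))]).round(1))
print(proj(f,[press(-.016,-.08,.175)]))
from h import *
go(press(.0852,-.12,.34),PY-np.pi/2)
t=snap('top','10');
k,e=tri([ray(f,(230+566/5,110+327/5)),ray(load('top0'),(336,182))]);print(k,e,press(.0852,-.12,.27))
E
```

```text
0 [[299.7 191.2]] [[315.8  87.4]]
0.7 [[292.2 194.2]] [[315.6  96.2]]
0.9 [[290.7 195.7]] [[315.6 102.2]]
1 [[290.  196.5]] [[315.6 105.7]]
1.1 [[289.5 197.3]] [[315.6 109.4]]
1.2 [[289.1 198.2]] [[315.6 113.3]]
1.3 [[288.8 199.1]] [[315.6 117.4]]
1.4 [[288.6 200.1]] [[315.6 121.6]]
1.5 [[288.5 201. ]] [[315.6 125.8]]
1.65 [[288.6 202.3]] [[315.6 132.2]]
[[300.15670704 200.4229173 ]]
t 13.18 eef [0.5114 0.0633 0.3027] shift [-0.0375  0.1534  0.0372] rot [0.     0.0004 0.001 ] alt [-3.1416e+00 -1.6000e-03  6.0000e-04] q [ 0.5   0.05 -0.21 -0.   -1.31  0.95] F [ 0.3  0.6 -0.3] w 0.0335
[0.65984999 0.01027895 0.26850992] [np.float64(0.4164937818045454), np.float64(0.4164937818047666)] [0.65940952 0.00837473 0.27      ]
```

```bash
python3 - <<'E'
from h import *
go(press(-.044,-.082,.205),PY-np.pi/2)
E
```

```text
t 13.22 eef [0.5114 0.0633 0.3027] shift [ 0.0977  0.0243 -0.0008] rot [-0.      0.0005  0.001 ] alt [ 3.1416e+00  1.5000e-03 -8.0000e-04] q [ 0.5   0.05 -0.21 -0.   -1.31  0.95] F [-0.1  1.2  0. ] w 0.0368
```

```bash
python3 -m crank '[[0,0.024,-0.001,0,0,0,0],[0.03,0.024,-0.001,0,0,0,0],[0.06,0.024,-0.001,0,0,0,0],[0.09,0.024,-0.001,0,0,0,0],[0.105,0.024,-0.001,0,0,0,0],[0.112,0.024,-0.001,0,0,0,0],[0.119,0.024,-0.001,0,0,0,0],[0.119,0.024,-0.001,0,0,0,0]]'
python3 -m crank '[[-0.03,0,0,0,0,0,0],[-0.08,0,0,0,0,0,0.3],[-0.12,-0.03,0,0,0,0,0.57],[-0.12,-0.03,0,0,0,0,0.57]]'
python3 - <<'E'
from h import *
f=snap('side','11');crop(f,'s11.png',230,110,380,250,5)
go(press(.0852,-.12,.34),PY-np.pi/2)
E
```

```text
t: 14.22
eef_pos: [0.5359, 0.0618, 0.1852]
ee_rot: [2.126, 1.569, 0.439]
force: [-0.5, -0.2, -0.6]
width: 0.0004
t: 14.72
eef_pos: [0.5064, 0.0657, 0.3099]
ee_rot: [2.103, 1.561, 0.417]
force: [0.4, 1.0, -0.4]
width: 0.0253
t 14.78 eef [0.5061 0.0656 0.3077] shift [-0.0316  0.1591  0.0389] rot [ 0.0008 -0.0039 -0.0057] alt [-3.1408  0.0089 -0.0061] q [ 0.51  0.03 -0.21  0.   -1.31  0.94] F [-0.3  0.7 -1.4] w 0.029
```

View pics/s11.png

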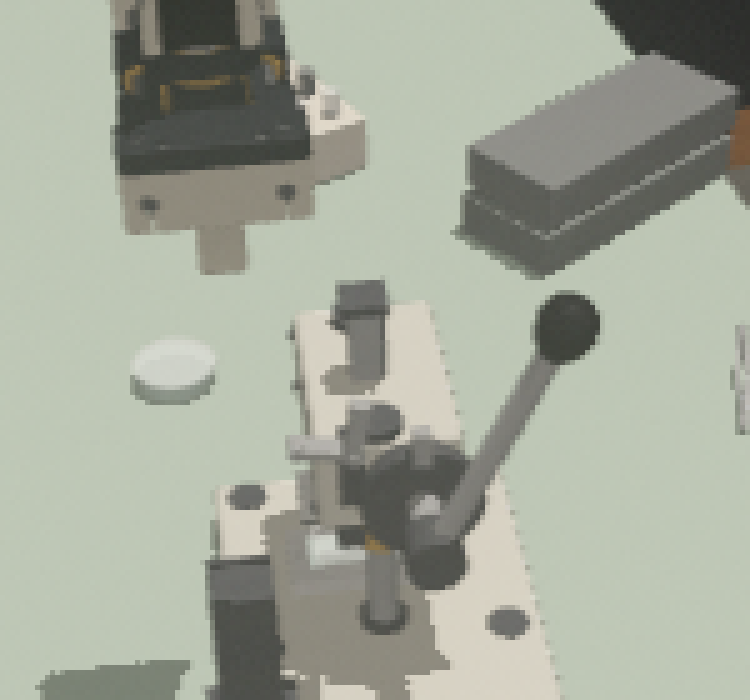

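```bash
python3 -m crank '[[-0.032,0.06,0.015,0,-0.004,-0.006,0.57],[-0.032,0.12,0.03,0,-0.004,-0.006,0.57],[-0.032,0.159,0.039,0,-0.004,-0.006,0.57],[-0.032,0.159,0.039,0,-0.004,-0.006,0.57],[-0.032,0.159,0.039,0,-0.004,-0.006,0.57]]'
python3 - <<'E'
from h import *
f=snap('top','12');crop(f,'t12.png',280,140,400,260,5)
f=snap('side','12');crop(f,'s12.png',250,90,400,230,5)
go([.6597,.0095,.2505],PY-np.pi/2)
E
```

```text
t: 15.4
eef_pos: [0.659, 0.0076, 0.3357]
ee_rot: [-1.05, 1.563, -2.739]
force: [-1.1, -0.4, 0.2]
width: 0.0502
t 15.5 eef [0.6585 0.0081 0.3372] shift [ 0.0867  0.0014 -0.0018] rot [0.0006 0.0032 0.0049] alt [-3.141  -0.0077  0.005 ] q [ 0.31  0.29  0.16  0.   -1.45  1.15] F [ 0.7 -0.8 -0.2] w 0.0498
```

View pics/s12.png

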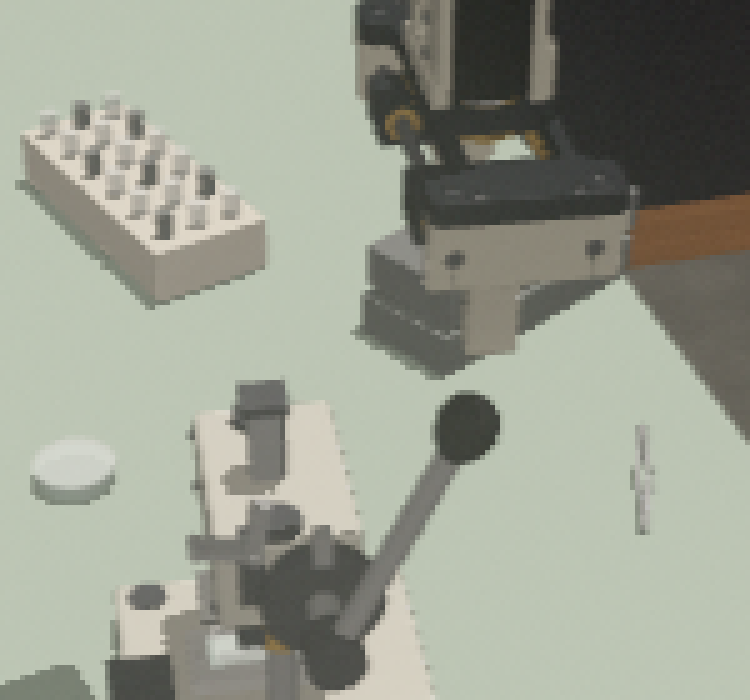

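```bash
python3 -m crank '[[0.03,0.001,-0.002,0,0.004,0.005,0.57],[0.06,0.001,-0.002,0,0.004,0.005,0.57],[0.086,0.001,-0.002,0,0.004,0.005,0.57],[0.086,0.001,-0.002,0,0.004,0.005,0.57],[0.086,0.001,-0.002,0,0.004,0.005,0.57]]'
python3 - <<'E'
from h import *
f=snap('side','13');crop(f,'s13.png',250,90,400,230,5)
go([.6597,.0095,.2505],PY-np.pi/2)
E
```

```text
t: 16.12
eef_pos: [0.6602, 0.0097, 0.253]
ee_rot: [1.998, 1.568, 0.311]
force: [0.6, 0.2, 1.2]
width: 0.0501
t 16.18 eef [0.6604 0.0098 0.2532] shift [ 0.0027 -0.0007  0.0004] rot [ 0.0009 -0.0014 -0.0028] alt [-3.1407e+00  4.4000e-03 -2.1000e-03] q [ 0.31  0.32  0.01 -0.   -1.26  1.15] F [-0.6 -0.4  0.6] w 0.0501
```

View pics/s13.png

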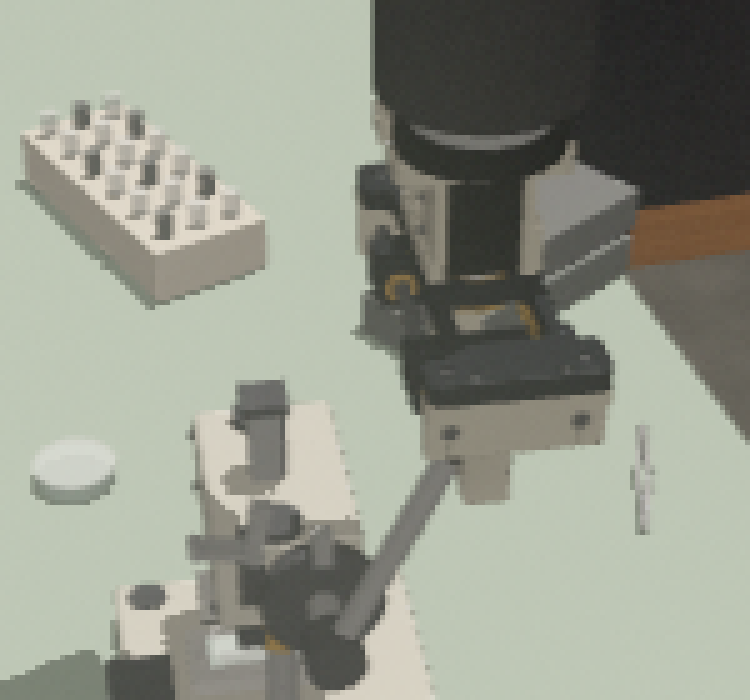

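```bash
python3 -m crank '[[0.0025,-0.0005,0,0,0,0,0.4],[0.0025,-0.0005,0,0,0,0,0.2],[0.0025,-0.0005,0,0,0,0,0.2],[0.0025,-0.0005,0,0,0,0,0.2],[0.0025,-0.0005,0,0,0,0,0.2]]' 45
python3 - <<'E'
from h import *
s=get_state();print(s['force'],s['width'],s['eef_pos'])
# swing increments from knob rest in tool axes (x down, y=press +x): 
for q in np.array([.05,.15,.3,.45,.6,.75,.9,1.05,1.2,1.35,1.5,1.65,1.78,1.9,2.02]):
    print(q, 'x %.4f y %.4f'%(.15*(np.cos(.45)-np.cos(q-.45)), -.15*(np.sin(q-.45)+np.sin(.45))))
go(s['eef_pos'],PY-np.pi/2)
E
```

```text
t: 16.8
eef_pos: [0.6597, 0.011, 0.2489]
ee_rot: [2.785, 1.568, 1.098]
force: [-0.6, 6.4, 0.2]
width: 0.0298
[-0.64463587  6.39368978  0.20289618] 0.02979122890014424 [0.65971665 0.01096434 0.24891221]
0.05 x -0.0031 y -0.0068
0.15 x -0.0082 y -0.0209
0.3 x -0.0132 y -0.0428
0.45 x -0.0149 y -0.0652
0.6 x -0.0132 y -0.0877
0.75 x -0.0082 y -0.1096
0.9 x 0.0000 y -0.1305
1.05 x 0.0113 y -0.1499
1.2 x 0.0253 y -0.1675
1.35 x 0.0418 y -0.1827
1.5 x 0.0604 y -0.1954
1.65 x 0.0807 y -0.2051
1.78 x 0.0993 y -0.2109
1.9 x 0.1170 y -0.2142
2.02 x 0.1349 y -0.2152
t 16.8 eef [0.6597 0.011  0.2489] shift [0. 0. 0.] rot [ 0.0009 -0.0027 -0.001 ] alt [-3.1407e+00  1.6000e-03 -4.3000e-03] q [ 0.31  0.32  0.01 -0.   -1.26  1.14] F [-0.6  6.4  0.2] w 0.0298
```

```bash
python3 - <<'E'
from h import *
f=snap('wrist','14');crop(f,'w14.png',230,200,410,340,4)
f=snap('side','14');crop(f,'s14.png',310,130,390,200,8)
E
```

```text
(no output)
```

View pics/w14.png

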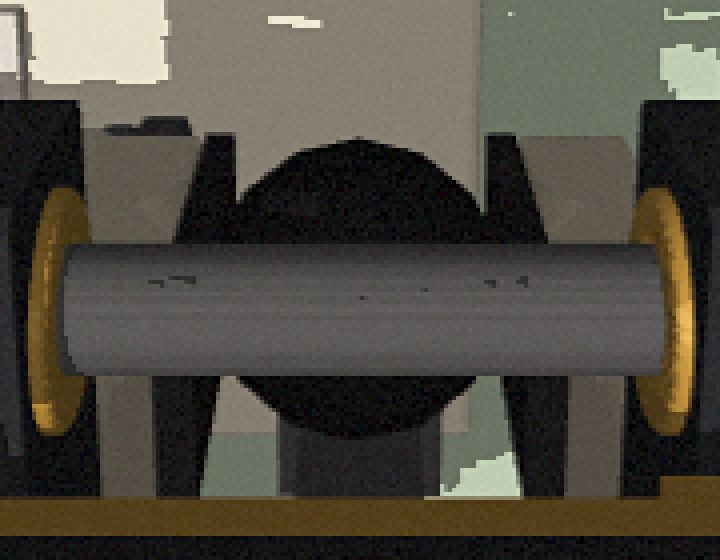

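View pics/s14.png

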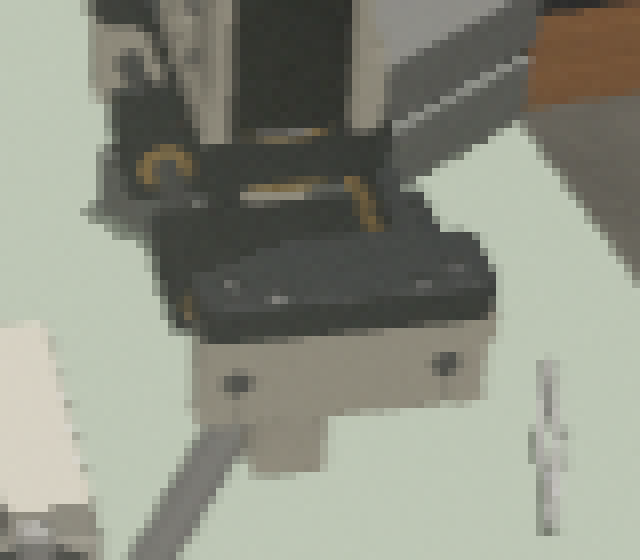

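```bash
python3 -m crank '[[-0.003,-0.007,-0.0015,0,0,0,0.2],[-0.008,-0.021,-0.0015,0,0,0,0.2],[-0.013,-0.043,-0.0015,0,0,0,0.2],[-0.015,-0.065,-0.0015,0,0,0,0.2],[-0.013,-0.088,-0.0015,0,0,0,0.2],[-0.013,-0.088,-0.0015,0,0,0,0.2]]'
python3 - <<'E'
from h import *
s=get_state();print(s['force'],s['moment'],s['width']); go(press(.0852-.0877,-.12,.2489+.0132),PY-np.pi/2)
f=snap('side','15');crop(f,'s15.png',250,90,400,230,5)
E
```

```text
t: 17.65
eef_pos: [0.572, 0.0216, 0.2629]
ee_rot: [2.171, 1.567, 0.485]
force: [5.8, 1.1, 1.2]
width: 0.03
[5.8466924  1.13915425 1.21671718] [ 0.37369453 -1.87642218 -0.01063066] 0.030049801410122975
t 17.65 eef [0.572  0.0216 0.2629] shift [0.0008 0.0006 0.003 ] rot [ 0.0011 -0.0021 -0.003 ] alt [-3.1405  0.0047 -0.0032] q [ 0.38  0.17 -0.17 -0.   -1.24  1.08] F [5.8 1.1 1.2] w 0.03
```

View pics/s15.png

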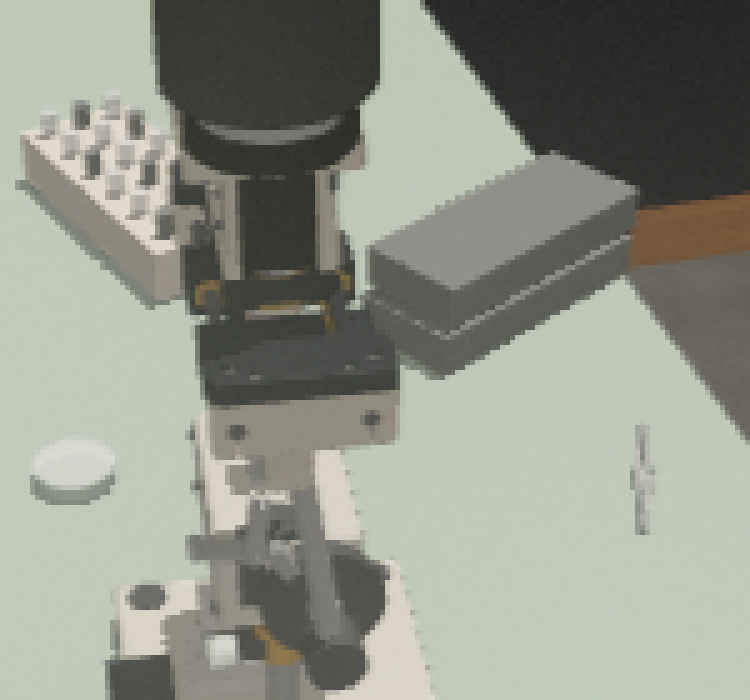

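```bash
python3 -m crank '[[0.005,-0.022,0,0,0,0,0.2],[0.013,-0.043,0,0,0,0,0.2],[0.0245,-0.062,0,0,0,0,0.2],[0.0385,-0.08,0,0,0,0,0.2],[0.055,-0.095,0,0,0,0,0.2],[0.0735,-0.1075,0,0,0,0,0.2],[0.0735,-0.1075,0,0,0,0,0.2]]'
python3 - <<'E'
from h import *
s=get_state();print(s['force'],s['moment'],s['width']); go(press(.0852-.1954,-.12,.2489-.0604),PY-np.pi/2)
f=snap('side','16');crop(f,'s16.png',220,130,370,270,5)
E
```

```text
t: 18.58
eef_pos: [0.4657, 0.0343, 0.1886]
ee_rot: [2.671, 1.57, 0.984]
force: [-2.7, 4.2, 10.9]
width: 0.0301
[-2.7385997   4.23347627 10.85847367] [ 1.38885968  0.69978391 -0.03917912] 0.030104183864739852
t 18.57 eef [0.4657 0.0343 0.1886] shift [0.0001 0.     0.0031] rot [ 0.001  -0.0011 -0.0006] alt [-3.1406e+00  9.0000e-04 -1.8000e-03] q [ 0.5   0.04 -0.49 -0.   -1.04  0.96] F [-2.7  4.2 10.9] w 0.0301
```

View pics/s16.png

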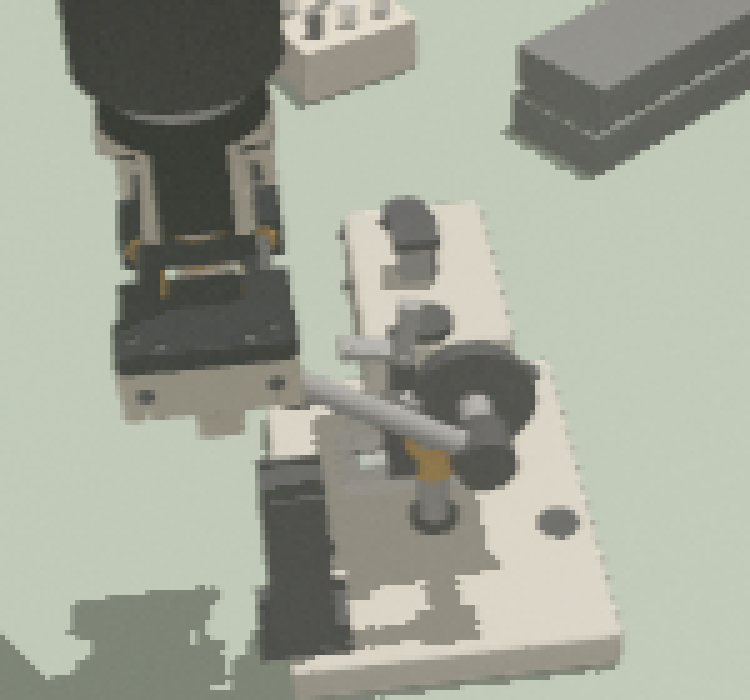

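```bash
python3 -m crank '[[0.01,-0.005,0,0,0,0,0.2],[0.02,-0.0097,0,0,0,0,0.2],[0.03,-0.013,0,0,0,0,0.2],[0.039,-0.0155,0,0,0,0,0.2],[0.048,-0.0175,0,0,0,0,0.2],[0.0565,-0.0188,0,0,0,0,0.2],[0.066,-0.0195,0,0,0,0,0.2],[0.073,-0.0198,0,0,0,0,0.2],[0.0755,-0.0198,0,0,0,0,0.2],[0.0755,-0.0198,0,0,0,0,0.2]]' 55
python3 - <<'E'
from h import *
s=get_state();print(s['force'],s['moment'],s['width']); go(press(.0852-.2152,-.12,.2489-.1349),PY-np.pi/2)
f=snap('side','17');crop(f,'s17.png',220,130,370,270,5)
f=snap('wrist','17');cv2.imwrite('pics/w17.png',f['pixels'][:,:,::-1])
E
```

```text
t: 19.88
eef_pos: [0.4453, 0.0366, 0.1129]
ee_rot: [-1.77, 1.569, 2.825]
force: [-9.0, 8.0, 12.4]
width: 0.0299
[-9.00301539  7.99303426 12.4256351 ] [2.49320924 2.89179823 0.00438469] 0.029891434706815132
t 19.88 eef [0.4453 0.0366 0.1129] shift [-0.0011  0.0008  0.003 ] rot [-0.     -0.0004  0.0022] alt [3.1415e+00 3.5000e-03 7.0000e-04] q [ 0.52  0.09 -0.63 -0.   -0.85  0.93] F [-9.   8.  12.4] w 0.0299
```

View pics/s17.png

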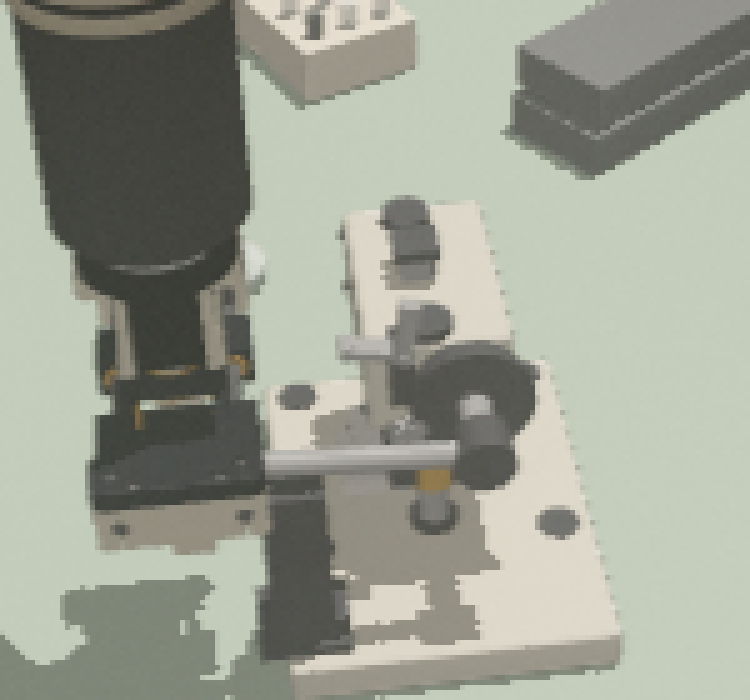

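View pics/w17.png

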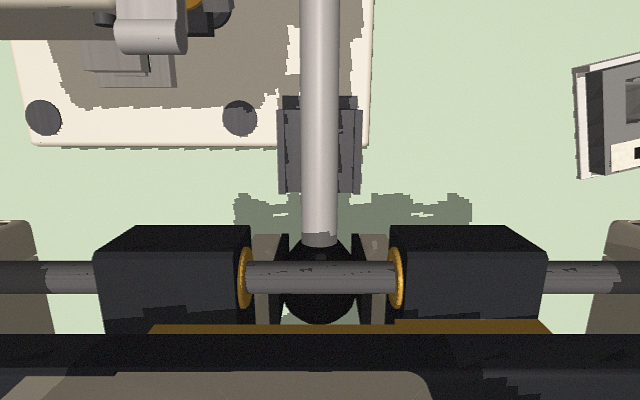

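```bash
python3 -m crank '[[0.001,-0.001,-0.002,0,0,0,0.2],[0.002,-0.0015,-0.002,0,0,0,0.2],[0.002,-0.0015,-0.002,0,0,0,0.2],[0.002,-0.0015,-0.002,0,0,0,0.2]]'
python3 - <<'E'
from h import *
s=get_state();print(s['force'],s['moment'],s['width']); go(press(.0852-.2152,-.12,.2489-.1349),PY-np.pi/2)
E
```

```text
t: 20.48
eef_pos: [0.4451, 0.0372, 0.1117]
ee_rot: [-0.116, 1.569, -1.803]
force: [-1.6, -5.0, 11.4]
width: 0.0299
[-1.56666287 -4.95475496 11.44536241] [-1.86552363  0.28848491 -0.07811969] 0.0298772889564419
t 20.48 eef [0.4451 0.0372 0.1117] shift [-0.0023  0.001   0.0037] rot [0.0006 0.0017 0.0002] alt [-3.141e+00 -3.000e-04  2.700e-03] q [ 0.53  0.1  -0.63  0.   -0.84  0.92] F [-1.6 -5.  11.4] w 0.0299
```

```bash
python3 -m crank '[[0.001,0,0.0007,0,0,0,0.2],[0.002,0,0.0007,0,0,0,0.2],[0.003,0,0.0007,0,0,0,0.2],[0.003,0,0.0007,0,0,0,0.2]]'
python3 - <<'E'
from h import *
s=get_state();print(s['force'],s['moment'],s['width'],s['eef_pos'])
f=snap('wrist','18');cv2.imwrite('pics/w18.png',f['pixels'][:,:,::-1])
f=snap('side','18');crop(f,'s18.png',220,180,340,270,6)
print(proj(f,[press(-.13,-.12,.135),press(-.06,-.12,.135),press(.02,-.12,.135),press(-.06,-.12,.142)]))
E
```

```text
t: 20.98
eef_pos: [0.445, 0.037, 0.1086]
ee_rot: [-0.358, 1.57, -2.045]
force: [-3.3, -1.5, 12.0]
width: 0.0299
[-3.2542389  -1.46336174 12.04298348] [-0.55030219  0.78046958  0.01478599] 0.029908335588317275 [0.44495146 0.03704309 0.10855113]
[[257.76199238 227.20977025]
 [285.40456765 224.1921906 ]
 [316.50880821 220.79672102]
 [285.23679092 222.15203954]]
```

View pics/s18.png

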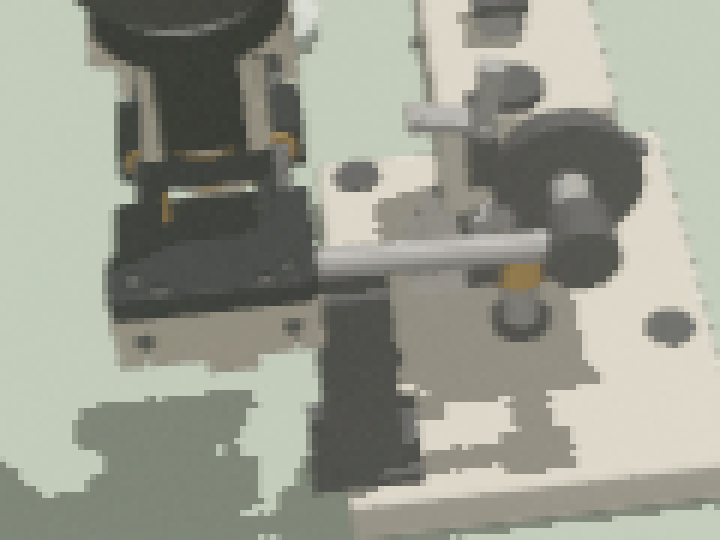

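View pics/w18.png

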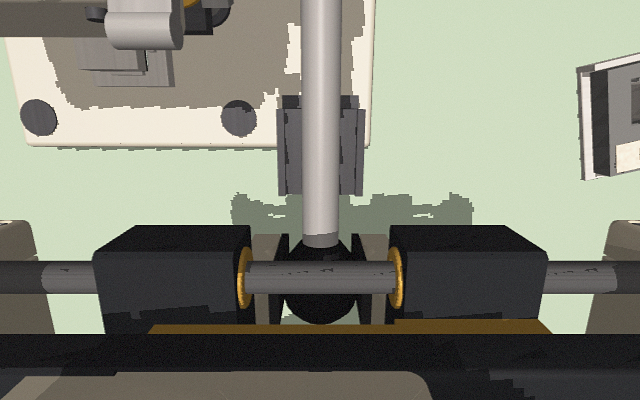

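```bash
python3 - <<'E'
from h import *
for n in('side17','side18'):
    f=load(n);g=cv2.cvtColor(f['pixels'],cv2.COLOR_RGB2GRAY).astype(float)
    for c in(278,285,292,300,305):
        print(n,c,g[214:232,c].astype(int))
for n in('wrist14','wrist17','wrist18'):
    f=load(n);g=cv2.cvtColor(f['pixels'],cv2.COLOR_RGB2GRAY).astype(int)
    print(n,g[226:262:1,320],g[300:332,305])
E
```

```text
side17 278 [215 214 214 214 215 214 183 194 171 152 124  92  79  78  79 110  89  80]
side17 285 [143 141 142 143 143 152 185 181 167 139 122 136 136 136 138 136 133 120]
side17 292 [141 140 141 141 142 172 193 173 157 128 121 141 145 148 148 142 143 143]
side17 300 [174 166 130 123 131 183 189 168 145 122  84  84  80 114 144 143 143 143]
side17 305 [ 89 102 107  91 142 187 178 162 135 120 124 123 123 124 124 125 123 122]
side18 278 [215 216 215 214 215 215 199 184 188 171 146 123  84  78  77 108  89  80]
side18 285 [142 142 142 141 141 141 170 192 174 159 130 119 137 134 136 136 133 119]
side18 292 [141 139 142 141 142 148 184 187 170 142 123 124 144 147 148 144 143 144]
side18 300 [167 165 154 122 122 183 196 173 155 127  98  83  82 110 142 142 144 143]
side18 305 [ 88 101 112 108 117 184 188 168 143 122 121 125 125 125 123 124 123 120]
wrist14 [128 123 128 129 126 129 131 131  95   7  16  15  28   9  10  14   7  14
  17  13  14  15   9  13  16  18   4  20  16  21  23   7  20  16  20  43] [11  6 13 21  8 21  4 36 39 35 34 36 33 35 30 31 26 34 30 28 29 36 34 31
 49 68 65 64 65 64 63 67]
wrist17 [194 190 194 191 191 193 101 105 111 108 110 111 108 111 106 110 107 108
 108 109 112  62  11  22   4  22  25  26  34  38  35  39  39  41  23  49] [ 15  14   7  21  15  26  23  22  16  17  14  14  10  18  18  25  20  11
  20  15  17  19 106 126  98  71  68  72  70  73  67  74]
wrist18 [195 194 195 191 195 194 195 199 102 108 108 109 108 109 109 113 112 111
 108 111 108 119   2   6  12  16  20  22  19  26  21  25  27  15  27  50] [ 13  18  26  20   9  18  21  18  21  10  20  15  18  16  16  16  13  22
  19  15  16  88 124 129  97  64  76  75  69  74  70  68]
```

```bash
python3 -m crank '[[0.001,0,0,0,0,0,0.2],[0.002,0,0,0,0,0,0.2],[0.003,0,0,0,0,0,0.2],[0.003,0,0,0,0,0,0.2]]'
python3 -m crank '[[0.001,0,0,0,0,0,0.2],[0.002,0,0,0,0,0,0.2],[0.002,0,0,0,0,0,0.2]]'
python3 - <<'E'
from h import *
s=get_state();print(s['force'],s['moment'],s['width'],s['eef_pos'])
f=snap('wrist','19')
f=snap('side','19')
for n in('side17','side18','side19'):
    f=load(n);g=cv2.cvtColor(f['pixels'],cv2.COLOR_RGB2GRAY).astype(float)
    for c in(278,285): print(n,c,g[214:232,c].astype(int))
for n in('wrist17','wrist18','wrist19'):
    f=load(n);g=cv2.cvtColor(f['pixels'],cv2.COLOR_RGB2GRAY).astype(int)
    print(n,g[226:262:1,320],g[316:332,305])
E
```

```text
t: 21.58
eef_pos: [0.445, 0.0371, 0.1056]
ee_rot: [-0.324, 1.57, -2.012]
force: [-2.7, -2.1, 12.5]
width: 0.0296
t: 21.95
eef_pos: [0.445, 0.0371, 0.1036]
ee_rot: [-0.346, 1.57, -2.033]
force: [-3.0, -1.6, 12.1]
width: 0.0297
[-2.95076163 -1.64530804 12.09222797] [-0.58674994  0.83584126  0.06366773] 0.029664582387951215 [0.4449541  0.03707189 0.10358086]
side17 278 [215 214 214 214 215 214 183 194 171 152 124  92  79  78  79 110  89  80]
side17 285 [143 141 142 143 143 152 185 181 167 139 122 136 136 136 138 136 133 120]
side18 278 [215 216 215 214 215 215 199 184 188 171 146 123  84  78  77 108  89  80]
side18 285 [142 142 142 141 141 141 170 192 174 159 130 119 137 134 136 136 133 119]
side19 278 [214 215 215 215 214 215 216 156 184 184 169 143 123  79  78 109  88  80]
side19 285 [143 142 141 143 142 141 143 182 191 174 152 125 121 134 136 136 133 120]
wrist17 [194 190 194 191 191 193 101 105 111 108 110 111 108 111 106 110 107 108
 108 109 112  62  11  22   4  22  25  26  34  38  35  39  39  41  23  49] [ 20  11  20  15  17  19 106 126  98  71  68  72  70  73  67  74]
wrist18 [195 194 195 191 195 194 195 199 102 108 108 109 108 109 109 113 112 111
 108 111 108 119   2   6  12  16  20  22  19  26  21  25  27  15  27  50] [ 13  22  19  15  16  88 124 129  97  64  76  75  69  74  70  68]
wrist19 [196 193 193 192 194 195 193 191 195 196 196 104 109 106 111 110 108 110
 111 111 103 107 113  86   3  15  20  14  23  27  21  17  21  21  21  41] [ 14  13  17  20  16  55 132 128 100  70  69  72  73  69  71  73]
```

```bash
python3 -m crank '[[0.001,0,0,0,0,0,0.2],[0.002,0,0,0,0,0,0.2],[0.002,0,0,0,0,0,0.2]]' 60
python3 -m crank '[[0.001,0,0,0,0,0,0.2],[0.002,0,0,0,0,0,0.2],[0.002,0,0,0,0,0,0.2]]'
python3 - <<'E'
from h import *
f=snap('wrist','20')
f=snap('side','20')
for n in('side19','side20'):
    f=load(n);g=cv2.cvtColor(f['pixels'],cv2.COLOR_RGB2GRAY).astype(float)
    for c in(278,285): print(n,c,g[214:232,c].astype(int))
for n in('wrist17','wrist19','wrist20'):
    f=load(n);g=cv2.cvtColor(f['pixels'],cv2.COLOR_RGB2GRAY).astype(int)
    print(n,g[226:262:1,320],g[316:332,305])
crop(load('wrist20'),'w20.png',230,200,410,340,4)
E
```

```text
t: 22.42
eef_pos: [0.445, 0.037, 0.1021]
ee_rot: [-0.08, 1.57, -1.767]
force: [-5.7, -1.5, 19.8]
width: 0.0298
t: 22.8
eef_pos: [0.4452, 0.0371, 0.1011]
ee_rot: [0.547, 1.57, -1.14]
force: [-10.3, -1.0, 30.9]
width: 0.0297
side19 278 [214 215 215 215 214 215 216 156 184 184 169 143 123  79  78 109  88  80]
side19 285 [143 142 141 143 142 141 143 182 191 174 152 125 121 134 136 136 133 120]
side20 278 [215 215 216 215 215 216 215 148 187 190 174 154 125  93 102 109  89  79]
side20 285 [142 143 144 142 144 142 143 168 189 175 160 131 122 134 138 136 132 118]
wrist17 [194 190 194 191 191 193 101 105 111 108 110 111 108 111 106 110 107 108
 108 109 112  62  11  22   4  22  25  26  34  38  35  39  39  41  23  49] [ 20  11  20  15  17  19 106 126  98  71  68  72  70  73  67  74]
wrist19 [196 193 193 192 194 195 193 191 195 196 196 104 109 106 111 110 108 110
 111 111 103 107 113  86   3  15  20  14  23  27  21  17  21  21  21  41] [ 14  13  17  20  16  55 132 128 100  70  69  72  73  69  71  73]
wrist20 [196 195 192 194 194 194 193 196 200 103 106 109 110 108 111 109 106 110
 111 108 109 109 112 113 112  37  10  20   8  15  35  34  36  42  39  46] [  8  24  14  12  19  15  19 109 102  66  73  72  67  77  73  74]
```

View pics/w20.png

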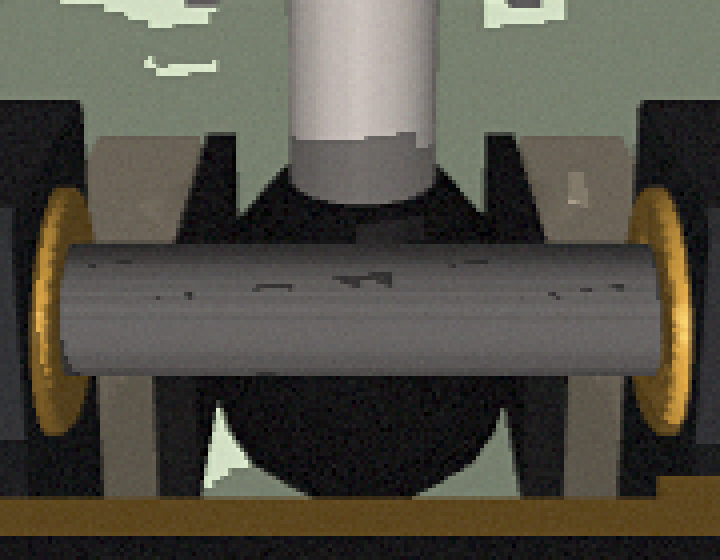

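```bash
python3 -m crank '[[-0.0007,-0.0005,0,0,0,0,0.2],[-0.0007,-0.0005,0,0,0,0,0.2],[-0.0007,-0.0005,0,0,0,0,0.2],[-0.0007,-0.0005,0,0,0,0,0.2],[-0.0007,-0.0005,0,0,0,0,0.2],[-0.0007,-0.0005,0,0,0,0,0.2],[-0.0007,-0.0005,0,0,0,0,0.2],[-0.0007,-0.0005,0,0,0,0,0.2]]'
python3 - <<'E'
from h import *
f=snap('wrist','21');f=snap('top','21');crop(f,'t21.png',210,150,450,280,3)
f=snap('side','21');crop(f,'s21.png',220,150,400,400,3)
for n in('side20','side21'):
    f=load(n);g=cv2.cvtColor(f['pixels'],cv2.COLOR_RGB2GRAY).astype(float)
    for c in(278,285): print(n,c,g[214:232,c].astype(int))
f=load('wrist21');g=cv2.cvtColor(f['pixels'],cv2.COLOR_RGB2GRAY).astype(int);print(g[226:262:1,320],g[316:332,305])
print(get_state()['force'],get_state()['eef_pos'])
E
```

```text
t: 23.9
eef_pos: [0.4451, 0.0371, 0.1015]
ee_rot: [1.042, 1.569, -0.644]
force: [-6.8, -2.6, 25.8]
width: 0.0298
side20 278 [215 215 216 215 215 216 215 148 187 190 174 154 125  93 102 109  89  79]
side20 285 [142 143 144 142 144 142 143 168 189 175 160 131 122 134 138 136 132 118]
side21 278 [216 215 215 215 216 215 215 148 182 189 173 153 125  91  78 108  88  79]
side21 285 [143 142 143 142 142 142 142 169 189 176 159 129 118 134 137 135 133 118]
[193 193 194 196 194 195 192 202 100 107 109 109 110 108 104 109 108 110
 108 108 107 109 107 110 113   8  25  12  20  26  43  36  35  42  43  43] [ 17  22  11  18  14  15  64 133  98  65  71  75  73  73  74  74]
[-7.45782101 -2.18084874 24.92627264] [0.44515565 0.03712219 0.10154235]
```

View pics/s21.png

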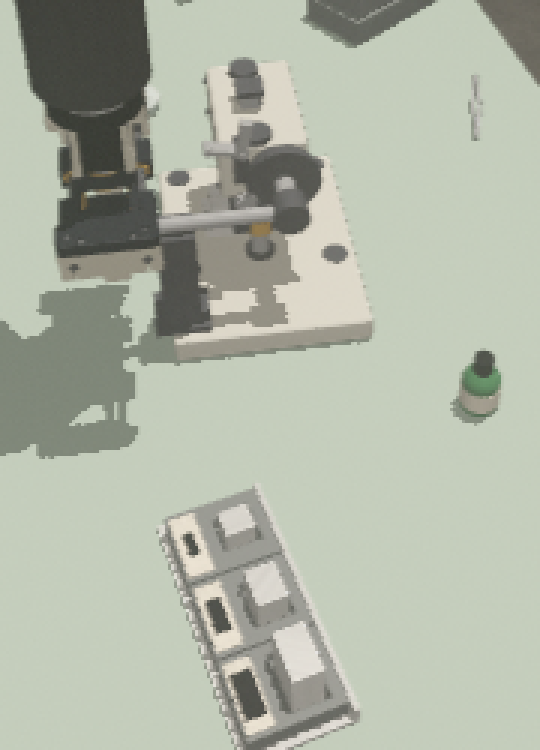

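View pics/t21.png

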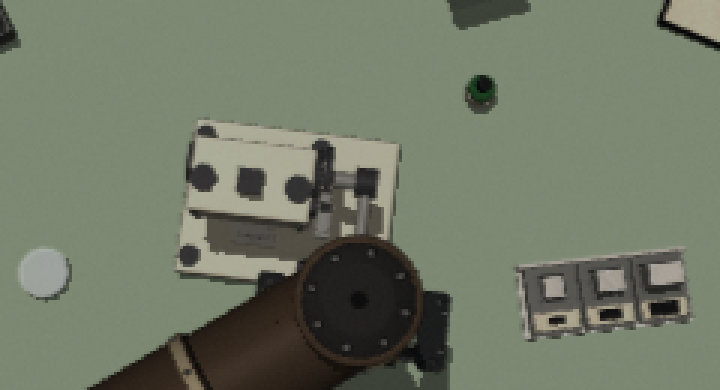

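The views show the lever lying horizontal on the stop (side crop rod near (215,218)), the three spacers in their pockets, and the dish and bottle unmoved. The rod has been still for over a second, so I'm handing in.

```bash
python3 -c "
from station import job_done,get_state
job_done(); s=get_state(); print(s['t'],s['force'],s['width'],s['eef_pos'])"
```

```text
the job is handed in; nothing more can be done
the job is handed in; nothing more can be done
```

The job is done and handed in at about 24 s of the 69 s allowed. I put the medium spacer into its middle pocket, flipped the safety catch forward, and pulled the lever down by its knob onto the bare stop. I handed in with the knob still gripped and the lever held down.

**Last checks**
- **Spacer:** the wrist and side pictures show it upright and centred in its pocket. I felt the pocket floor at about 3 N as it went in.
- **Catch:** after the first push I could only estimate about 1.0 rad, so I pressed the tab down a second time. It then read about 1.35 rad in the side view.
- **Lever:** the upward force stayed at about 12 N until the last 2–3 mm, then rose to 31 N, which fits the lever meeting the stop. I eased off to about 25 N, and the lever and grip held still for a second.
- **Bystanders:** the other spacers, dish and bottle look unmoved. I did not check the slide, or the platen clamping it, in a close-up view.

**Disagreements:**
- The ball slid or rolled about 10 mm up between the fingers during the swing. The tool therefore had to go lower than calculated to bring the lever fully down. The grip held after that.
- The grip on the knob measured 29.8 mm instead of 32 mm. I put that down to the faceted ball and soft pads.

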